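# Clamp the pot and stir the drying beads

## Robot

A 7-joint arm with a two-finger parallel gripper is mounted at the origin on the work surface. World frame = base frame: x ahead of the robot, y to its left, z up, the work surface at z = 0. Lengths are in m, angles in rad, forces in N, time in s.
With the tool pointing down it reaches from about 0.4 to 0.85 m from the base axis. Payload 4.5 kg.
Tool frame: the origin (TCP) lies midway between the tips of the shut fingers; the grasp point (between the pads) lies 19 mm behind it; z points along the fingers, y is the line along which they close (so a half turn about z gives the same grasp; the last joint's range is limited). The gripper opens to 88 mm and grips with 3 to 60 N. Pads are 18 mm wide; open, the fingers measure 123 mm over their backs; the gripper's body (75 mm by 187 mm) begins 45 mm behind the grasp point.
Start: joints at [1.197, 0.689, -0.195, 1.565, 0.157, 0.902, -0.215], TCP at [0.248, -0.574, 0.239] pointing down, gripper open.
Joint ranges: [-3.01, 3.01], [-0.46, 2.08], [-1.47, 1.51], [0.13, 2.56], [-1, 4.14], [0.04, 2.09], [-2.66, 2.66]. Speed limits (rad/s): [2.57, 2.57, 3.14, 3.14, 3.14, 3.14, 3.14].

## Interface

Orientations are given as a unit quaternion [x, y, z, w].
In Python, from plant import sensors, eyes, finish_job gives the robot as it stands.
- The arm moves only by the tool send_rows, never from a script. Its argument "rows" is text: rows parted by semicolons, each of 4 numbers parted by spaces: the shift along the tool's x, y, z normalised to -1 to 1, where 1 is 30 cm, then the turn about the tool's z normalised to -1 to 1, where 1 is 2 pi rad. A call has 1 to 10 rows; each row is the pose to reach, as a shift and turn from the pose commanded when the call began, along the tool's axes at that moment, turning the shorter way round; what a row does not reach only later rows make up. A row lasts 1/12 s, in which the tool goes at most 41.7 mm and 7.16 degrees, less where a joint would pass 70% of its speed; a pose out of reach is approached as far as the arm can. A call with a number of a shift or a turn outside -1 to 1 is refused whole. A call with a gripper value outside its range is refused whole. "jaw" is the closure, from -1 (fully open) to 1 (shut), set as the call begins (left out, the last holds). The fingers move at their own pace and stop on an object; "force" is the grip in N (left out, the last holds). Time passes only in rows, so rows that repeat a pose let the fingers close. It gives the time, the measured TCP pose, the force, the opening and the grip force at its end, in the units of the state.
- sensors.get_state(): the state, without advancing time (a new reading comes with each control period).
- eyes.snapshot(name): name is "side" or "top" or "wrist"; returns (picture, depth): 420x560x3 uint8, red, green, blue; 420x560 float32, m along the optical axis (not along the pixel's ray), 0 where there is no reading.
- eyes.calibration(name): a dict with "fov_y" (degrees; the focal length in pixels is half the picture's height over the tangent of half this angle, whatever the lens; pixels are square), "cx", "cy" (the principal point, pixels), "world_from_camera" (4x4, takes a point from camera to world coordinates). Camera axes: x right, y down, z forward; pixel columns grow to the right and rows downward; lengths in m; the calibration is good to about 2 mm. A picture is of the moment at which its call begins: read the wrist's pose just before it. calibration takes no time and is no camera call; for the wrist camera it gives the pose at the moment of the call.
- finish_job(): hands the job in; it is judged then, once.
The state is a dict: "clock": time; "q": joint angles; "qd": joint speeds; "joint_torque": joint torques, N m; "tool_pos": TCP position; "eef_rot": TCP orientation; "contact_force": force on the tool from outside, world axes, zero at the start; "moment": the same for the moment, N m; "opening": opening from 0.0 (shut) to 1.0 (fully open); "finger_force": force on a finger pad.
Only numpy, scipy, OpenCV 4.12 (cv2) and the standard library are available. Lean on these libraries where they do the work, as an engineer would, in place of code of your own. Each camera call takes 0.05 s, during which the arm holds its last target. There are 200 camera calls.

## Task

Swing the vise's crank until the blue pot is held firmly between the jaws. Then take the stirring stick from its leaning holder and stir the beads with it, leaning in under the lamp, until both red beads lie more than 30 mm from where they started, without spilling any. Put the stick back down in its holder, leaving the pot clamped and the wax jar, sanding block and screwdriver undisturbed.

Things in the scene. Friction and masses are not known exactly. Their poses are not given: they have to be found in the camera images.
- vise: red quick-action machine vise fixed to the bench: bed 140 (x) by 310 (y), 18 thick, jaws 50 high over the bench. Origin at bench level, under the place of the pot; the jaws stand on its +y side (fixed jaw, inner face at y = +72 mm) and -y side (moving jaw, slides along +y to close). Its -x side faces the robot
- jaw: the moving red jaw of the vise, 110 wide (vise x), 24 thick, top 50 above the bench; slides along vise +y by 10 mm per radian of the crank (travel 20). Its origin coincides with the vise's when the crank reads 0; its inner face lies at y = -80 from its own origin
- crank (a joint): angle (rad, 0 to 2.0) of the vise's steel crank about its vertical pivot; 0 is fully open, growing as the crank is swung clockwise seen from above (knob pulled toward the robot side), which closes the jaw. Starts at 0 to 0.3; the pot is gripped at about 1.4 to 1.7, where it turns stiff. It stays where it is left
- crank_knob (a point): point on the axis of the crank's black upright knob (24 diameter, 52 tall, vertical), 12 below its top, about 102 above the bench; 100 mm from the pivot. The flat crank arm runs 28 below this point
- crank_pivot (a point): point on the crank's vertical pivot axis, level with the knob point
- lamp: black slim work lamp, fixed: 16 thick post behind the vise, origin at the post's foot on the bench. At height 280 a thin arm runs to a bar 28 wide, 160 long (lamp y), 20 thick, underside 260 above the bench, its middle at lamp x = -95, y = -100, above the pot, 25 beyond its middle: stick and gripper must lean in under it from the robot's side
- pot: blue round open pot, outer diameter 136, wall 4, 36 high, floor 5 thick, standing loose on the vise bed (18 above the bench) between the jaws. Origin at the centre of its underside; z up
- stick: stirring stick 200 long: steel ball end 24 diameter, steel shaft 12 diameter up to 120 mm, then yellow square handle 20 x 20, 80 long, its flats square to the holder. Origin at the lowest point of the ball end (the tip), z along the stick toward the handle. Starts leaning at about 30 deg in the holder, handle up and leaning toward the holder's -x
- stick_grip (a point): middle of the stick's handle on its axis, 158 from the tip
- holder: wooden holder fixed to the bench: foot 170 x 100 with a square sleeve that leans 26 deg from vertical (its upper end toward the holder's -x), 32 square inside, 109 deep; origin under the foot's middle at bench level
- holder_floor (a point): centre of the sleeve's floor, on the sleeve's axis
- holder_mouth (a point): centre of the sleeve's mouth, 109 from holder_floor along the leaning axis
- red_bead0: red painted barrel-shaped bead, 29 diameter and 24 high, starts standing on its flat end on the pot's floor; origin at its centre, z along its hole
- red_bead1: red painted barrel-shaped bead, 29 diameter and 24 high, starts standing on its flat end on the pot's floor; origin at its centre, z along its hole
- pale_bead0: plain pale wooden barrel-shaped bead, 29 diameter and 24 high, starts standing on its flat end on the pot's floor; origin at its centre, z along its hole
- pale_bead1: plain pale wooden barrel-shaped bead, 29 diameter and 24 high, starts standing on its flat end on the pot's floor; origin at its centre, z along its hole
- pale_bead2: plain pale wooden barrel-shaped bead, 29 diameter and 24 high, starts standing on its flat end on the pot's floor; origin at its centre, z along its hole
- pale_bead3: plain pale wooden barrel-shaped bead, 29 diameter and 24 high, starts standing on its flat end on the pot's floor; origin at its centre, z along its hole
- wax_jar: bystander, to be left alone: amber glass jar with black lid, 68 diameter, 85 high
- sanding_block: bystander, to be left alone: cork sanding block 60 x 100 x 28 high
- screwdriver: bystander, to be left alone: screwdriver lying flat

How it is judged:
By the outcome, as a careful person would: the job done as asked, in the order asked, and still so for the second after the job is handed in, with the robot touching nothing.
It also fails if it takes over 72 s, if anything falls off the work surface, if the arm or the gripper's body presses on something with over 40 N, if the wrist force passes 120 N, or if a joint passes its speed limit or range.

## Working session

There is one attempt and no reset: what is moved stays moved. The work goes in short steps, Python scripts to look and compute and a tool call to move; the robot and the scene stay as the last step left them, time stands still between calls to the robot, and variables do not carry over. Pictures are saved under pics/ and viewed, at most 10 in all, crops included, and the job is handed in when it is done.

Besides the shell and the picture viewer there is one more tool, called after "Emit:" in YAML: its name, and indented under it one key for each argument. send_rows: Moves the arm, as the interface text tells. Scaled input: -1 to 1 covers 30 cm each way for a shift and 2 pi rad each way for a turn. Its arguments: {"type":"object","properties":{"rows":{"type":"string"},"jaw":{"type":"number"},"force":{"type":"number"}},"required":["rows"]}

```bash
mkdir -p pics; ls
python3 - <<'E'
from plant import sensors, eyes
import cv2,numpy as np
s=sensors.get_state()
for k,v in s.items(): print(k,np.round(v,4))
for n in("top","side"):
    p,d=eyes.snapshot(n); c=eyes.calibration(n); print(n,c)
    np.savez(f"pics/{n}0.npz",p=p,d=d,fov=c["fov_y"],cx=c["cx"],cy=c["cy"],T=c["world_from_camera"])
    cv2.imwrite(f"pics/{n}0.png",cv2.resize(p[:,:,::-1],(800,600)))
E
```

```text
pics
clock 0.0
q [ 1.1968  0.69   -0.1945  1.5663  0.1573  0.9025 -0.2151]
qd [ 0.0002 -0.0019  0.0003  0.     -0.0008 -0.0005  0.0001]
joint_torque [ 1.00000e-04 -5.27574e+01 -1.26690e+00 -1.53435e+01 -5.25000e-02
  6.60000e-03  2.00000e-04]
tool_pos [ 0.2476 -0.5732  0.2379]
eef_rot [ 9.793e-01  2.026e-01 -2.000e-04 -8.000e-04]
contact_force [-0.4284  0.2956  0.3622]
moment [-0.059  -0.0317 -0.011 ]
finger_force 0.0
opening 1.0038
top {'fov_y': 57.09083825753865, 'cx': 276.4724971752079, 'cy': 212.3163785290917, 'world_from_camera': array([[-3.72886926e-02, -9.78455437e-01,  2.03062825e-01,
         3.75486143e-01],
       [-9.99304436e-01,  3.64204058e-02, -8.01235712e-03,
        -2.27029522e-03],
       [ 4.44103891e-04, -2.03220352e-01, -9.79132928e-01,
         9.84796409e-01],
       [ 0.00000000e+00,  0.00000000e+00,  0.00000000e+00,
         1.00000000e+00]])}
side {'fov_y': 46.55381064717605, 'cx': 275.8192370942322, 'cy': 208.16582710637567, 'world_from_camera': array([[-0.90936505, -0.27038506,  0.31614414,  0.16627068],
       [-0.41548779,  0.55266412, -0.7224488 ,  0.96249561],
       [ 0.02061785, -0.78832372, -0.61491513,  0.93362551],
       [ 0.        ,  0.        ,  0.        ,  1.        ]])}
```

View pics/top0.png

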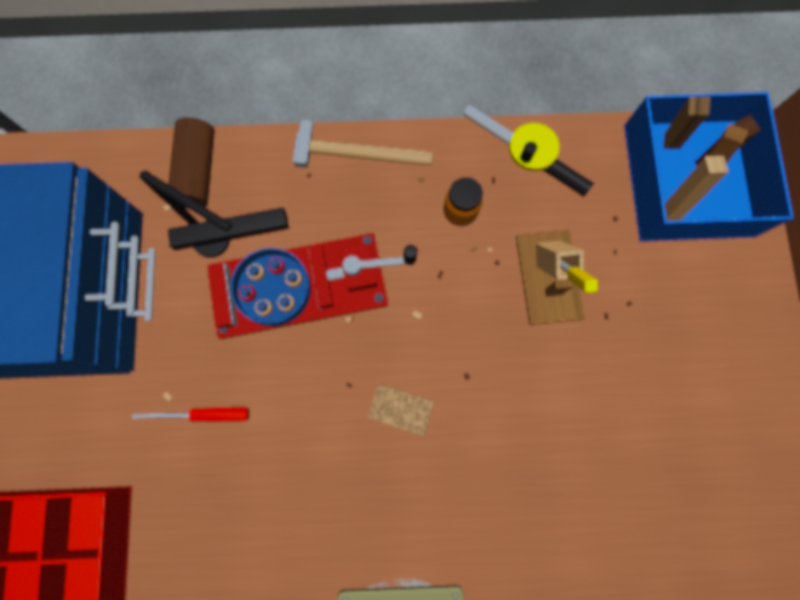

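View pics/side0.png

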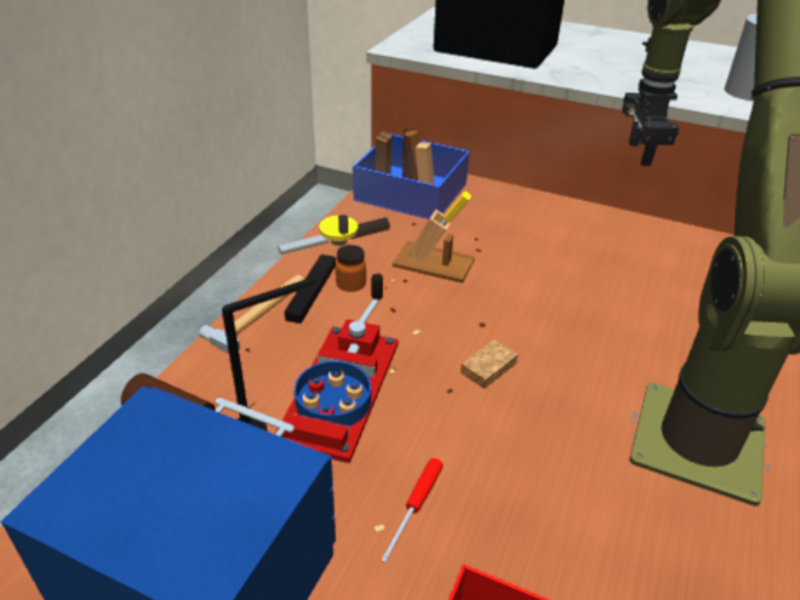

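```bash
cat > h.py <<'E'
import numpy as np,cv2
from plant import sensors,eyes
def load(f):
    z=np.load(f); return dict(p=z["p"],d=z["d"],fov=float(z["fov"]),cx=float(z["cx"]),cy=float(z["cy"]),T=z["T"])
def snap(n,f):
    c=eyes.calibration(n); p,d=eyes.snapshot(n)
    np.savez(f"pics/{f}.npz",p=p,d=d,fov=c["fov_y"],cx=c["cx"],cy=c["cy"],T=c["world_from_camera"]); return load(f"pics/{f}.npz")
def cloud(v):
    f=210/np.tan(np.radians(v["fov"]/2)); r,c=np.mgrid[0:420,0:560]; d=v["d"]
    P=np.stack([(c-v["cx"])*d/f,(r-v["cy"])*d/f,d],-1); T=v["T"]; P=P@T[:3,:3].T+T[:3,3]; P[d<=0]=np.nan; return P
def proj(v,X):
    f=210/np.tan(np.radians(v["fov"]/2)); T=v["T"]; c=(np.atleast_2d(X)-T[:3,3])@T[:3,:3]
    return np.c_[c[:,0]/c[:,2]*f+v["cx"],c[:,1]/c[:,2]*f+v["cy"]]
def hsv(v): return cv2.cvtColor(v["p"],cv2.COLOR_RGB2HSV).astype(int)
def blobs(m,minn=15):
    n,l,s,c=cv2.connectedComponentsWithStats(m.astype(np.uint8)); return [(s[i,4],c[i],l==i) for i in range(1,n) if s[i,4]>=minn]
E
python3 - <<'E'
from h import *
np.set_printoptions(precision=4,suppress=True)
for n in("top","side"):
    v=load(f"pics/{n}0.npz");P=cloud(v);H=hsv(v);h,s,w=H[...,0],H[...,1],H[...,2]
    print("==",n, "table z",np.nanmedian(P[...,2][(np.abs(P[...,0]-.4)<.05)&(np.abs(P[...,1])<.2)]))
    reg=(P[...,0]>.35)&(P[...,0]<.85)&(np.abs(P[...,1])<.4)
    M={"yellow":(h>24)&(h<34)&(s>150)&(w>60),"blue":(h>100)&(h<125)&(s>100),"black":(w<45)&(P[...,2]>.05),"red":((h<4)|(h>176))&(s>180)&(w>90),"grey":(s<60)&(w>100)&(P[...,2]>.03)}
    for k,m in M.items():
        for a,c,l in blobs(m&reg):
            q=P[l]; print(k,a,c,"med",np.nanmedian(q,0),"min",np.nanpercentile(q,3,axis=0),"max",np.nanpercentile(q,97,axis=0))
E
```

```text
== top table z 0.00031712827385083076
yellow 340 [374.8412 110.5471] med [ 0.832  -0.2796  0.0443] min [ 0.8165 -0.3152  0.0353] max [ 0.8487 -0.2394  0.0841]
yellow 224 [408.2411 195.5536] med [ 0.569  -0.2927  0.1828] min [ 0.5485 -0.3058  0.1301] max [ 0.5996 -0.2861  0.1997]
blue 1442 [188.6893 200.6456] med [0.6119 0.2121 0.0242] min [0.5483 0.1466 0.0199] max [0.6723 0.2712 0.0547]
blue 30 [191.9333 183.8667] med [0.6579 0.2038 0.0236] min [0.6476 0.1968 0.0193] max [0.6653 0.2131 0.0469]
blue 25 [176.96 188.8 ] med [0.646  0.2433 0.0241] min [0.6343 0.2336 0.0201] max [0.6524 0.2495 0.05  ]
blue 23 [203.9565 193.3478] med [0.6301 0.1724 0.023 ] min [0.6212 0.1659 0.0202] max [0.6377 0.1803 0.0486]
blue 31 [170.9677 203.6452] med [0.6067 0.2582 0.0235] min [0.5984 0.2487 0.0202] max [0.6145 0.266  0.0483]
blue 25 [198.48 210.32] med [0.5866 0.187  0.0245] min [0.578  0.1786 0.0195] max [0.594  0.1943 0.048 ]
blue 27 [182.7037 213.6296] med [0.5801 0.2273 0.0228] min [0.5711 0.2191 0.0199] max [0.5874 0.2353 0.0472]
black 58 [369.3276 106.3276] med [ 0.8291 -0.256   0.0815] min 
[... 2300 characters left out ...]
0.2002 0.0323] max [0.6578 0.2146 0.0455]
red 1071 [226.6013 303.5584] med [0.5756 0.302  0.0331] min [0.5324 0.2321 0.01  ] max [0.6631 0.3159 0.0504]
red 386 [296.9896 338.5984] med [0.392  0.3067 0.0213] min [0.383  0.2577 0.0128] max [0.4042 0.3503 0.0257]
grey 160 [253.5437 223.125 ] med [0.6372 0.0474 0.0713] min [ 0.6244 -0.0257  0.0656] max [0.6479 0.0773 0.0759]
grey 36 [247.1389 243.4722] med [0.6304 0.0872 0.0394] min [0.6252 0.0783 0.0334] max [0.6401 0.0997 0.0434]
grey 21 [226.0952 251.0952] med [0.669  0.1408 0.0408] min [0.6534 0.1366 0.0317] max [0.6761 0.1427 0.0463]
grey 34 [256.0588 257.5294] med [0.585  0.1263 0.038 ] min [0.5729 0.1225 0.0316] max [0.6034 0.129  0.044 ]
```

Run:
```python
from h import *
np.set_printoptions(precision=4,suppress=True)
from scipy.optimize import least_squares
t=load("pics/top0.npz");s=load("pics/side0.npz")
def circ(q):
    A=np.c_[2*q[:,:2],np.ones(len(q))];x=np.linalg.lstsq(A,(q[:,:2]**2).sum(1),rcond=None)[0];return x[:2],np.sqrt(x[2]+x[:2]@x[:2])
for n,v in(("top",t),("side",s)):
    P=cloud(v);H=hsv(v);h,S,w=H[...,0],H[...,1],H[...,2]
    x,y,z=P[...,0],P[...,1],P[...,2]
    blue=(h>100)&(h<125)&(S>100)&(z>.047)&(z<.06)&(abs(x-.61)<.1)&(abs(y-.21)<.1)
    print(n,"pot rim",circ(P[blue]),blue.sum(),np.median(P[blue],0))
    k=(abs(x-.635)<.035)&(abs(y+.03)<.035)&(z>.085)
    def cylres(a,q): return np.hypot(q[:,0]-a[0],q[:,1]-a[1])-.012
    q=P[k&(z<.110)];print("knob n",len(q),least_squares(cylres,[.635,-.03],args=(q,),loss="soft_l1",f_scale=.002).x if len(q)>4 else "", "top", np.mean(P[k&(z>.111)],0),np.max(P[k][:,2]))
    g=(S<60)&(w>100)&(z>.06)&(z<.09)&(abs(x-.635)<.04)&(y>-.06)&(y<.12); q=P[g]
    print("arm z",np.percentile(q[:,2],[5,50,95]));
    pts=q[(q[:,1]<.03)]; print("armfit",np.polyfit(pts[:,1],pts[:,0],1), [ (yy,np.ptp(q[abs(q[:,1]-yy)<.005][:,0]),q[abs(q[:,1]-yy)<.005][:,0].mean()) for yy in np.arange(-.02,.1,.01)])
    yl=(h>22)&(h<36)&(S>130)&(w>50)&(abs(x-.57)<.06)&(abs(y+.29)<.05)&(z>.1)
    q=P[yl];c=q.mean(0);u,_,vt=np.linalg.svd(q-c);print("handle",len(q),c,vt[0],np.percentile(q,[3,97],axis=0))
for n,v,(a,b,c,d) in(("top",t,(355,150,425,235)),("side",s,(265,125,340,205)),):
    im=cv2.resize(v["p"][b:d,a:c,::-1],None,fx=5,fy=5,interpolation=cv2.INTER_CUBIC); cv2.imwrite(f"pics/{n}_c.png",im);print(im.shape)
a=cv2.imread("pics/top_c.png");b=cv2.imread("pics/side_c.png");H=max(a.shape[0],b.shape[0]);f=lambda i:cv2.copyMakeBorder(i,0,H-i.shape[0],0,10,0)
cv2.imwrite("pics/hold.png",np.hstack([f(a),f(b)]))
```

```text
top pot rim (array([0.6083, 0.2073]), np.float64(0.06423392351123908)) 271 [0.6006 0.2027 0.0526]
knob n 31 [ 0.6419 -0.0372] top [ 0.6397 -0.0371  0.1223] 0.1287450237464941
arm z [0.0684 0.0732 0.0762]Traceback (most recent call last):
  File "<stdin>", line 17, in <module>
    return _methods._ptp(a, axis=axis, out=out, **kwargs)
           ~~~~~~~~~~~~~^^^^^^^^^^^^^^^^^^^^^^^^^^^^^^^^^
    umr_maximum(a, axis, None, out, keepdims),
    ~~~~~~~~~~~^^^^^^^^^^^^^^^^^^^^^^^^^^^^^^
ValueError: zero-size array to reduction operation maximum which has no identity
```

Run:
```python
from h import *
np.set_printoptions(precision=4,suppress=True)
from scipy.optimize import least_squares
t=load("pics/top0.npz");s=load("pics/side0.npz")
def circ(q):
    A=np.c_[2*q[:,:2],np.ones(len(q))];x=np.linalg.lstsq(A,(q[:,:2]**2).sum(1),rcond=None)[0];return x[:2],np.sqrt(x[2]+x[:2]@x[:2])
for n,v in(("top",t),("side",s)):
    P=cloud(v);H=hsv(v);h,S,w=H[...,0],H[...,1],H[...,2]
    x,y,z=P[...,0],P[...,1],P[...,2]
    blue=(h>100)&(h<125)&(S>100)&(z>.047)&(z<.06)&(abs(x-.61)<.1)&(abs(y-.21)<.1)
    print(n,"pot rim",circ(P[blue]),blue.sum(),np.median(P[blue],0))
    k=(abs(x-.635)<.035)&(abs(y+.03)<.035)&(z>.085)
    def cylres(a,q): return np.hypot(q[:,0]-a[0],q[:,1]-a[1])-.012
    q=P[k&(z<.110)];print("knob n",len(q),least_squares(cylres,[.635,-.03],args=(q,),loss="soft_l1",f_scale=.002).x, "top", np.mean(P[k&(z>.111)],0),np.percentile(P[k][:,2],[50,75,90,97]))
    g=(S<60)&(w>100)&(z>.06)&(z<.09)&(abs(x-.635)<.04)&(y>-.06)&(y<.12); q=P[g]
    pts=q[(q[:,1]<.03)]; print("armfit",np.polyfit(pts[:,1],pts[:,0],1))
    for yy in np.arange(-.02,.1,.01):
        r=q[abs(q[:,1]-yy)<.005]
        if len(r): print("  %.2f n%d w%.3f x%.4f z%.4f"%(yy,len(r),np.ptp(r[:,0]),r[:,0].mean(),np.median(r[:,2])))
    yl=(h>22)&(h<36)&(S>130)&(w>50)&(abs(x-.57)<.06)&(abs(y+.29)<.05)&(z>.1)
    q=P[yl];c=q.mean(0);u,_,vt=np.linalg.svd(q-c);print("handle",len(q),c,vt[0],np.percentile(q,[3,97],axis=0))
ims=[]
for v,(a,b,c,d) in((t,(355,150,425,235)),(s,(265,125,340,210))):
    ims.append(cv2.resize(v["p"][b:d,a:c,::-1],None,fx=5.3,fy=5.3,interpolation=cv2.INTER_CUBIC))
cv2.imwrite("pics/hold.png",np.hstack(ims))
```

```text
top pot rim (array([0.6083, 0.2073]), np.float64(0.06423392351123908)) 271 [0.6006 0.2027 0.0526]
knob n 31 [ 0.6419 -0.0372] top [ 0.6397 -0.0371  0.1223] [0.1221 0.1238 0.1258 0.1265]
armfit [-0.0523  0.6383]
  -0.02 n18 w0.011 x0.6398 z0.0727
  -0.01 n19 w0.010 x0.6384 z0.0723
  0.00 n20 w0.012 x0.6385 z0.0729
  0.01 n17 w0.012 x0.6380 z0.0726
  0.02 n18 w0.010 x0.6372 z0.0726
  0.03 n19 w0.011 x0.6366 z0.0731
  0.04 n17 w0.007 x0.6361 z0.0735
  0.05 n35 w0.024 x0.6352 z0.0732
  0.06 n51 w0.028 x0.6339 z0.0735
  0.07 n42 w0.027 x0.6344 z0.0741
  0.08 n5 w0.010 x0.6337 z0.0730
handle 238 [ 0.5708 -0.2934  0.1745] [-0.5536 -0.0409  0.8318] [[ 0.5489 -0.3053  0.1342]
 [ 0.5993 -0.2859  0.1997]]
side pot rim (array([0.6111, 0.2093]), np.float64(0.06530797583749952)) 297 [0.6044 0.2162 0.0507]
knob n 54 [ 0.6429 -0.0374] top [ 0.6407 -0.0328  0.1192] [0.1106 0.1199 0.1224 0.1235]
armfit [-0.0579  0.6392]
  -0.02 n7 w0.009 x0.6405 z0.0717
  -0.01 n11 w0.013 x0.6411 z0.0705
  0.00 n11 w0.012 x0.6377 z0.0707
  0.01 n11 w0.010 x0.6400 z0.0709
  0.02 n10 w0.011 x0.6379 z0.0711
  0.03 n10 w0.012 x0.6374 z0.0707
  0.04 n10 w0.009 x0.6368 z0.0704
  0.05 n14 w0.018 x0.6389 z0.0729
  0.06 n28 w0.028 x0.6356 z0.0727
  0.07 n28 w0.027 x0.6341 z0.0710
  0.08 n12 w0.015 x0.6347 z0.0698
handle 119 [ 0.5707 -0.2892  0.1692] [ 0.5058  0.116  -0.8548] [[ 0.5503 -0.3035  0.1356]
 [ 0.5912 -0.2816  0.1959]]
```

View pics/hold.png

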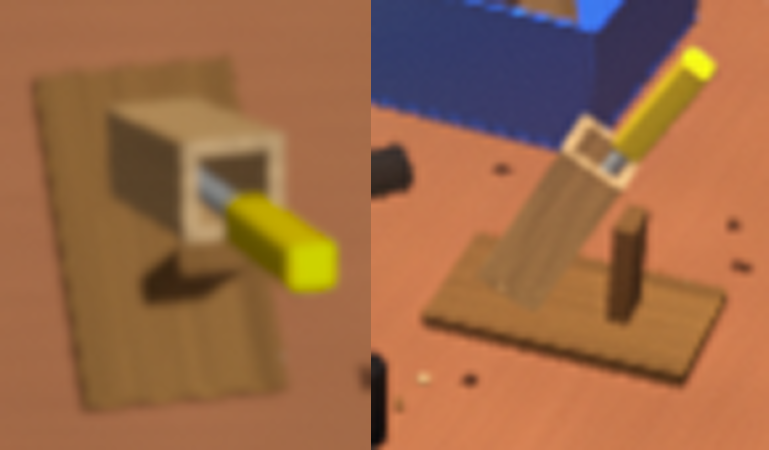

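```bash
cat > pl.py <<'E'
import sys,json,numpy as np
from plant import sensors
# usage: pl.py "x y z psi;..."  (world targets) -> normalised tool rows from the measured pose
def pose():
    s=sensors.get_state(); q=s["eef_rot"]; return np.array(s["tool_pos"]),2*np.arctan2(q[1],q[0]),s
def rows(T,p=None,psi=None):
    if p is None: p,psi,_=pose()
    c,s=np.cos(psi),np.sin(psi); tx=np.array([c,s,0]);ty=np.array([s,-c,0]);out=[]
    for t in T:
        d=np.array(t[:3])-p; out.append([d@tx/.3,d@ty/.3,-d[2]/.3,-((t[3]-psi+np.pi)%(2*np.pi)-np.pi)/(2*np.pi)])
    return out
if __name__=="__main__":
    p,psi,s=pose(); print("at",p.round(4),"psi %.4f"%psi,"F",np.round(s["contact_force"],1),"t %.2f"%s["clock"],"open %.3f"%s["opening"])
    T=[[float(a) for a in r.split()] for r in sys.argv[1].split(";")]
    print("; ".join(" ".join("%.3f"%a for a in r) for r in rows(T)))
E
python3 pl.py ".42 -.30 .24 1.2;.6415 -.037 .17 1.641;.6415 -.037 .088 1.641"
```

```text
at [ 0.2476 -0.5733  0.238 ] psi 0.4078 F [ 0.1 -0.3  0.3] t 0.10 open 1.003
0.889 -0.608 -0.007 -0.126; 1.914 -1.120 0.227 -0.196; 1.914 -1.120 0.500 -0.196
```

Emit:
send_rows:
  rows: "0.889 -0.608 -0.007 -0.126; 0.889 -0.608 -0.007 -0.126; 0.889 -0.608 -0.007 -0.126; 0.889 -0.608 -0.007 -0.126; 0.889 -0.608 -0.007 -0.126; 0.889 -0.608 -0.007 -0.126; 0.889 -0.608 -0.007 -0.126; 0.889 -0.608 -0.007 -0.126; 0.889 -0.608 -0.007 -0.126; 0.889 -0.608 -0.007 -0.126"
  jaw: -1

```text
clock: 0.93
tool_pos: [0.4214, -0.2986, 0.2408]
eef_rot: [0.824, 0.566, 0.0, -0.0]
contact_force: [-0.5, -0.4, -0.7]
opening: 1.002
finger_force: 0.0
```

```bash
python3 pl.py ".6415 -.037 .17 1.641;.6415 -.037 .088 1.641"
```

```text
at [ 0.4214 -0.2986  0.2408] psi 1.2042 F [-0.5 -0.4 -0.7] t 0.93 open 1.002
1.077 0.372 0.236 -0.070; 1.077 0.372 0.509 -0.070
```

Emit:
send_rows:
  rows: "0.98 0.34 0 -0.07; 0.98 0.34 0 -0.07; 0.98 0.34 0 -0.07; 0.98 0.34 0 -0.07; 0.98 0.34 0 -0.07; 0.98 0.34 0 -0.07; 0.98 0.34 0 -0.07; 0.98 0.34 0 -0.07; 0.98 0.34 0 -0.07; 0.98 0.34 0 -0.07"

```text
clock: 1.77
tool_pos: [0.622, -0.0648, 0.24]
eef_rot: [0.683, 0.731, -0.001, -0.0]
contact_force: [-0.7, -0.2, -0.9]
opening: 0.998
finger_force: 0.0
```

```bash
python3 - <<'E'
from h import *
np.set_printoptions(precision=4,suppress=True)
v=snap("wrist","w1"); print(v["T"],v["fov"],v["cx"],v["cy"])
print(proj(v,[[.6415,-.037,.12],[.6345,.063,.075],[.6415,-.037,.073]]))
cv2.imwrite("pics/w1.png",v["p"][:,:,::-1])
E
python3 pl.py ".6415 -.037 .17 1.641;.6415 -.037 .088 1.641"
```

```text
[[ 0.9977  0.0656  0.0169  0.6176]
 [ 0.0677 -0.9599 -0.2721  0.0057]
 [-0.0016  0.2726 -0.9621  0.3856]
 [ 0.      0.      0.      1.    ]] 62.25844441367516 280.48817520742887 214.04255283341618
[[308.2858 175.2678]
 [306.5512  44.1502]
 [304.3513 166.6326]]
at [ 0.6212 -0.0664  0.24  ] psi 1.6366 F [-0.4 -0.5 -0.1] t 1.82 open 1.000
0.093 0.074 0.233 -0.001; 0.093 0.074 0.507 -0.001
```

View pics/w1.png

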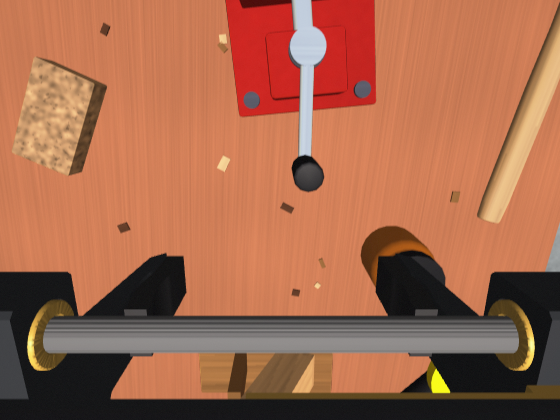

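Emit:
send_rows:
  rows: "0.095 0.072 0.1 0; 0.095 0.072 0.2 0; 0.095 0.072 0.3 0; 0.095 0.072 0.4 0; 0.095 0.072 0.5 0; 0.095 0.072 0.5 0; 0.095 0.072 0.5 0"

```text
clock: 2.4
tool_pos: [0.6399, -0.0368, 0.0898]
eef_rot: [0.684, 0.73, -0.002, -0.001]
contact_force: [-0.3, 0.6, 0.6]
opening: 1.002
finger_force: 0.0
```

Emit:
send_rows:
  rows: "0 0 0 0; 0 0 0 0; 0 0 0 0; 0 0 0 0; 0 0 0 0; 0 0 0 0; 0 0 0 0; 0 0 0 0"
  jaw: 0.7
  force: 30

```text
clock: 3.07
tool_pos: [0.6417, -0.0336, 0.0909]
eef_rot: [0.682, 0.731, 0.0, 0.0]
contact_force: [-0.7, -0.4, -1.2]
opening: 0.419
finger_force: 0.0
```

Run:
```python
from pl import *
p,psi,s=pose(); print(p,psi,s["opening"],s["finger_force"],np.round(s["contact_force"],1))
piv=np.array([.6355,.062]); k=np.array(p[:2]); r=k-piv; print(np.hypot(*r),np.arctan2(*r[::-1]))
T=[]
for f in np.arange(.12,1.6,.12):
    c,sn=np.cos(f),np.sin(f); T.append([*(piv+[c*r[0]+sn*r[1],-sn*r[0]+c*r[1]]),p[2],psi-f])
print("\n".join(" ".join("%.3f"%a for a in R) for R in rows(T)))
```

```text
[ 0.64172759 -0.0336417   0.09091616] 1.6394141710245094 0.41930693700984406 0.0 [-0.7 -0.4 -1.2]
0.09584423491103669 -1.5057743567954338
0.002 -0.038 -0.000 0.019
0.009 -0.076 -0.000 0.038
0.021 -0.112 -0.000 0.057
0.037 -0.147 -0.000 0.076
0.056 -0.180 -0.000 0.095
0.080 -0.210 -0.000 0.115
0.107 -0.238 -0.000 0.134
0.137 -0.261 -0.000 0.153
0.170 -0.281 -0.000 0.172
0.205 -0.297 -0.000 0.191
0.241 -0.309 -0.000 0.210
0.279 -0.316 -0.000 0.229
0.317 -0.318 -0.000 0.248
```

Emit:
send_rows:
  rows: "0 0 0 0; 0 0 0 0; 0 0 0 0; 0 0 0 0; 0 0 0 0; 0 0 0 0"
  jaw: 0.9

```text
clock: 3.57
tool_pos: [0.6415, -0.0337, 0.0907]
eef_rot: [0.682, 0.731, -0.0, -0.0]
contact_force: [-1.0, -0.9, 0.1]
opening: 0.262
finger_force: 30.0
```

Emit:
send_rows:
  rows: "0.002 -0.038 0 0.019; 0.009 -0.076 0 0.038; 0.021 -0.112 0 0.057; 0.037 -0.147 0 0.076; 0.056 -0.18 0 0.095; 0.08 -0.21 0 0.115; 0.107 -0.238 0 0.134; 0.137 -0.261 0 0.153; 0.137 -0.261 0 0.153; 0.137 -0.261 0 0.153"

```text
clock: 4.4
tool_pos: [0.5602, 0.0032, 0.0907]
eef_rot: [0.942, 0.334, -0.001, -0.001]
contact_force: [-1.4, 2.2, 0.2]
opening: 0.265
finger_force: 30.0
```

```bash
cat > arc.py <<'E'
from pl import *
import sys
p,psi,s=pose(); print(p,psi,s["opening"],s["finger_force"],np.round(s["contact_force"],1),s["moment"])
piv=np.array([.6355,.062]); r=np.array(p[:2])-piv; print(np.hypot(*r),np.arctan2(*r[::-1]))
T=[]
for f in np.arange(.06,.7,.06):
    c,sn=np.cos(f),np.sin(f); T.append([*(piv+[c*r[0]+sn*r[1],-sn*r[0]+c*r[1]]),p[2],psi-f])
print("\n".join(" ".join("%.3f"%a for a in R) for R in rows(T)))
E
python3 arc.py
```

```text
[0.5602145  0.00319289 0.09068785] 0.6819733980151745 0.26453079740908575 30.00035047531128 [-1.4  2.2  0.2] [ 0.52867184  0.34237326 -0.26090042]
0.09553105838728936 -2.478469574534737
0.001 -0.019 -0.000 0.010
0.003 -0.038 -0.000 0.019
0.006 -0.057 -0.000 0.029
0.011 -0.076 -0.000 0.038
0.016 -0.094 -0.000 0.048
0.023 -0.112 -0.000 0.057
0.030 -0.129 -0.000 0.067
0.039 -0.146 -0.000 0.076
0.048 -0.163 -0.000 0.086
0.059 -0.179 -0.000 0.095
0.071 -0.194 -0.000 0.105
```

Emit:
send_rows:
  rows: "0.001 -0.019 0 0.01; 0.003 -0.038 0 0.019; 0.006 -0.057 0 0.029; 0.011 -0.076 0 0.038; 0.016 -0.094 0 0.048; 0.016 -0.094 0 0.048; 0.016 -0.094 0 0.048"

```text
clock: 4.98
tool_pos: [0.5468, 0.0269, 0.0907]
eef_rot: [0.982, 0.189, -0.0, -0.0]
contact_force: [-0.8, 1.2, -1.2]
opening: 0.262
finger_force: 30.0
```

```bash
python3 arc.py
```

```text
[0.54683595 0.02686323 0.09070994] 0.37995139100372494 0.2616873771770488 29.999810121953487 [-0.8  1.2 -1.2] [ 0.15053717  0.13774464 -0.0227175 ]
0.09537246582434962 -2.7642877436525506
0.001 -0.019 -0.000 0.010
0.002 -0.038 -0.000 0.019
0.005 -0.057 -0.000 0.029
0.009 -0.076 -0.000 0.038
0.014 -0.094 -0.000 0.048
0.021 -0.112 -0.000 0.057
0.028 -0.130 -0.000 0.067
0.036 -0.147 -0.000 0.076
0.046 -0.163 -0.000 0.086
0.056 -0.179 -0.000 0.095
0.067 -0.195 -0.000 0.105
```

Crank about 1.38, still free. Advance in small steps.

Emit:
send_rows:
  rows: "0.001 -0.019 0 0.01; 0.001 -0.019 0 0.01; 0.002 -0.038 0 0.019; 0.002 -0.038 0 0.019"

```text
clock: 5.32
tool_pos: [0.5433, 0.0377, 0.0907]
eef_rot: [0.992, 0.129, -0.0, 0.0]
contact_force: [-0.0, 0.4, -1.1]
opening: 0.259
finger_force: 30.0
```

Emit:
send_rows:
  rows: "0.001 -0.019 0 0.01; 0.001 -0.019 0 0.01; 0.001 -0.019 0 0.01"

```text
clock: 5.57
tool_pos: [0.542, 0.0435, 0.0907]
eef_rot: [0.995, 0.099, -0.0, -0.0]
contact_force: [0.0, -0.3, -2.4]
opening: 0.262
finger_force: 30.0
```

```bash
python3 arc.py
```

```text
[0.54201354 0.04347228 0.0907118 ] 0.19778280552591376 0.26189775325954234 29.999840687960386 [ 0.  -0.3 -2.4] [0.13020931 0.13631875 0.09938053]
0.0953047502320458 -2.9459418164996856
0.001 -0.019 -0.000 0.010
0.002 -0.038 -0.000 0.019
0.005 -0.057 -0.000 0.029
0.009 -0.075 -0.000 0.038
0.014 -0.094 -0.000 0.048
0.021 -0.112 -0.000 0.057
0.028 -0.129 -0.000 0.067
0.036 -0.147 -0.000 0.076
0.046 -0.163 -0.000 0.086
0.056 -0.179 -0.000 0.095
0.067 -0.195 -0.000 0.105
```

Emit:
send_rows:
  rows: "0.001 -0.019 0 0.01; 0.001 -0.019 0 0.01; 0.001 -0.019 0 0.01"

```text
clock: 5.82
tool_pos: [0.5411, 0.0493, 0.0907]
eef_rot: [0.998, 0.067, -0.0, -0.0]
contact_force: [-0.5, 0.2, -2.8]
opening: 0.263
finger_force: 30.0
```

Emit:
send_rows:
  rows: "0 -0.015 0 0.007; 0 -0.015 0 0.007; 0 -0.015 0 0.007"

```text
clock: 6.07
tool_pos: [0.5407, 0.0531, 0.0907]
eef_rot: [0.999, 0.045, -0.0, 0.0]
contact_force: [-0.1, -1.0, -2.3]
opening: 0.267
finger_force: 30.0
```

```bash
python3 arc.py|head -2
```

```text
[0.54066551 0.05309871 0.09071666] 0.08968293545051546 0.26748544254940143 30.000381879508495 [-0.1 -1.  -2.3] [-0.22424655  0.03645998  0.11897929]
0.09525131268306566 -3.04800553849821
```

Emit:
send_rows:
  rows: "0 -0.015 0 0.007; 0 -0.015 0 0.007; 0 -0.015 0 0.007"

```text
clock: 6.32
tool_pos: [0.5404, 0.0567, 0.0907]
eef_rot: [1.0, 0.022, 0.0, 0.001]
contact_force: [0.2, -4.3, -3.8]
opening: 0.262
finger_force: 30.0
```

```bash
python3 arc.py|head -2
python3 - <<'E'
from h import *
np.set_printoptions(precision=4,suppress=True)
for n in("top","side"):
    v=snap(n,n+"1"); o=load(f"pics/{n}0.npz")
    print(n,"chg")
    if n=="top": im=[v["p"][150:240,140:260],o["p"][150:240,140:260]]
    else: im=[v["p"][230:330,190:290],o["p"][230:330,190:290]]
    cv2.imwrite(f"pics/{n}1c.png",np.vstack([cv2.resize(i[:,:,::-1],None,fx=3,fy=3,interpolation=cv2.INTER_CUBIC) for i in im]))
a=cv2.imread("pics/top1c.png");b=cv2.imread("pics/side1c.png");H=600
f=lambda i:cv2.copyMakeBorder(i,0,H-i.shape[0],0,10,0)
cv2.imwrite("pics/pot1.png",np.hstack([f(a),f(b)]))
E
```

```text
[0.54037884 0.05665811 0.09073862] 0.04462732111256414 0.2621125578402426 30.002962443977594 [ 0.2 -4.3 -3.8] [-0.81404045 -0.05555078  0.29627546]
0.0952710373428223 -3.085492826103756
top chg
side chg
```

View pics/pot1.png

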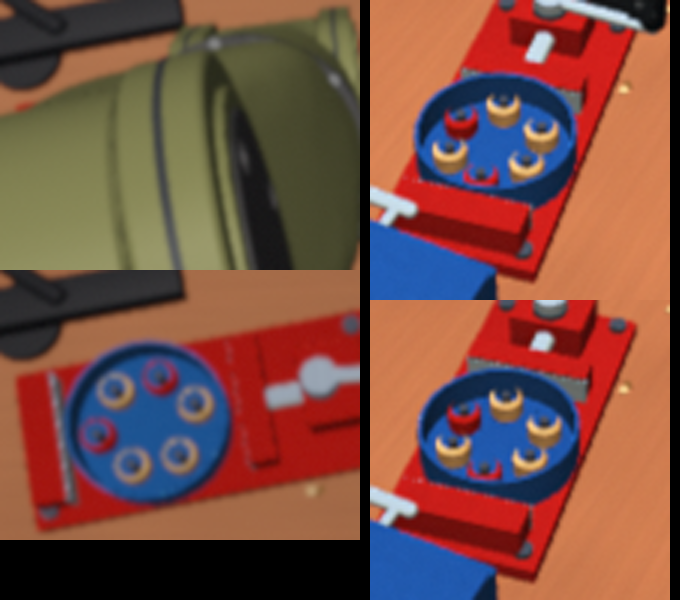

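Emit:
send_rows:
  rows: "0 -0.012 0 0.006; 0 -0.012 0 0.006; 0 -0.012 0 0.006"

```text
clock: 6.67
tool_pos: [0.5404, 0.0593, 0.0908]
eef_rot: [1.0, 0.003, 0.0, 0.001]
contact_force: [1.2, -8.0, -5.1]
opening: 0.259
finger_force: 30.0
```

Emit:
send_rows:
  rows: "0 -0.012 0 0.006; 0 -0.012 0 0.006; 0 -0.012 0 0.006"

```text
clock: 6.92
tool_pos: [0.5406, 0.0613, 0.0908]
eef_rot: [1.0, -0.017, 0.0, 0.002]
contact_force: [0.5, -9.9, -4.4]
opening: 0.261
finger_force: 30.0
```

Emit:
send_rows:
  rows: "0.001 -0.018 0 0.006; 0.001 -0.018 0 0.006; 0.001 -0.018 0 0.006"

```text
clock: 7.17
tool_pos: [0.5408, 0.0642, 0.0907]
eef_rot: [0.999, -0.037, 0.0, 0.004]
contact_force: [0.4, -14.1, -4.7]
opening: 0.266
finger_force: 30.0
```

Emit:
send_rows:
  rows: "0.001 -0.018 0 0; 0.001 -0.018 0 0; 0.001 -0.018 0 0"

```text
clock: 7.42
tool_pos: [0.5408, 0.066, 0.0907]
eef_rot: [0.999, -0.039, -0.0, 0.006]
contact_force: [-0.5, -20.3, -3.4]
opening: 0.263
finger_force: 30.1
```

```bash
python3 arc.py|head -2
```

```text
[0.54084561 0.0660008  0.09070663] -0.07790493466131757 0.2631725021854038 30.12253508437425 [ -0.5 -20.3  -3.4] [-3.88930455 -0.13002079  0.0896986 ]
0.09473889999766248 3.099350355804016
```

Emit:
send_rows:
  rows: "0 0 0 0; 0 0 0 0; 0 0 0 0; 0 0 0 0; 0 0 0 0; 0 0 0 0; 0 0 -0.1 0; 0 0 -0.3 0; 0 0 -0.5 0; 0 0 -0.6 0"
  jaw: -1

```text
clock: 8.25
tool_pos: [0.5407, 0.0776, 0.2478]
eef_rot: [0.999, -0.034, -0.0, -0.001]
contact_force: [0.3, -0.2, -1.1]
opening: 0.99
finger_force: 0.0
```

```bash
python3 pl.py ".53 -.27 .28 0.1;.45 -.27 .30 .1"
```

```text
at [0.5407 0.0776 0.2478] psi -0.0677 F [ 0.3 -0.2 -1.1] t 8.25 open 0.990
0.043 1.158 -0.107 -0.027; -0.223 1.176 -0.174 -0.027
```

Emit:
send_rows:
  rows: "0.04 0.95 -0.05 -0.027; 0.04 0.95 -0.05 -0.027; 0.04 0.95 -0.05 -0.027; 0.04 0.95 -0.05 -0.027; 0.04 0.95 -0.05 -0.027; 0.04 0.95 -0.05 -0.027; 0.04 0.95 -0.05 -0.027; 0.04 0.95 -0.05 -0.027; 0.04 0.95 -0.05 -0.027"

```text
clock: 9.0
tool_pos: [0.5333, -0.2108, 0.2613]
eef_rot: [0.999, 0.048, 0.001, -0.0]
contact_force: [0.2, 0.4, -0.4]
opening: 0.999
finger_force: 0.0
```

Emit:
send_rows:
  rows: "0 0.2 0 0; 0 0.2 0 0; 0 0.2 0 0; 0 0.2 0 0; 0 0.2 0 0"

```text
clock: 9.42
tool_pos: [0.5401, -0.2655, 0.2607]
eef_rot: [0.999, 0.052, 0.0, -0.001]
contact_force: [-0.2, 0.7, -0.6]
opening: 0.997
finger_force: 0.0
```

Run:
```python
from h import *
np.set_printoptions(precision=4,suppress=True)
s=sensors.get_state(); print(s["tool_pos"],s["eef_rot"])
v=snap("wrist","w2"); print(v["T"])
for n in("top","side"): snap(n,n+"2")
cv2.imwrite("pics/w2.png",v["p"][:,:,::-1])
P=cloud(v); print(P[::42,::56,2])
```

```text
[ 0.5401 -0.2655  0.2607] [ 0.9987  0.0519  0.0002 -0.0014]
[[ 0.1035 -0.9571 -0.2706  0.6098]
 [-0.9946 -0.1006 -0.0249 -0.2581]
 [-0.0034  0.2717 -0.9624  0.4065]
 [ 0.      0.      0.      1.    ]]
[[ 0.0186 -0.0016  0.0002  0.001   0.001   0.0001 -0.0007  0.0007  0.0011
   0.0088]
 [ 0.0295 -0.0006  0.0001  0.0002  0.0026  0.0125  0.01   -0.001   0.0015
   0.0288]
 [ 0.0442 -0.0005 -0.0009  0.0013 -0.0009  0.0125  0.1087 -0.     -0.0005
  -0.    ]
 [ 0.0151  0.0009  0.0004 -0.0012  0.0008  0.0132  0.0899  0.0006  0.
   0.0014]
 [-0.0002 -0.0001 -0.0006  0.0005 -0.0005  0.0116  0.1699 -0.0001 -0.0017
   0.0005]
 [-0.0016 -0.0012  0.0009  0.001  -0.0003  0.0009  0.1986 -0.0001  0.0006
   0.0014]
 [ 0.0006  0.0171 -0.0004  0.0007  0.0002 -0.0007 -0.002   0.     -0.0009
  -0.0007]
 [ 0.3392  0.335   0.2978  0.2816 -0.0004 -0.0001  0.001   0.2805  0.298
   0.3346]
 [ 0.349   0.3413  0.3413  0.3422  0.3421  0.3415  0.3418  0.3414  0.3417
   0.3421]
 [ 0.3484  0.34    0.3186  0.0002  0.      0.0002  0.0017 -0.0005  0.3168
   0.3408]]
```

View pics/w2.png

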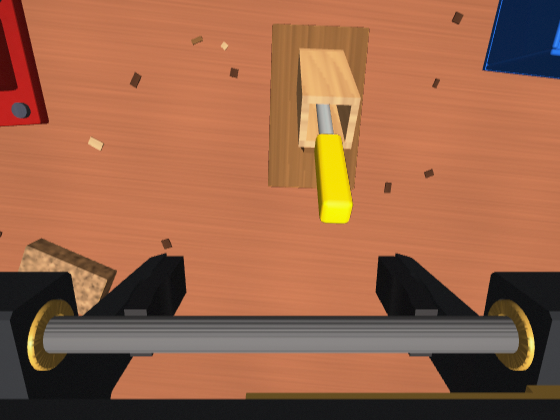

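Run:
```python
from h import *
np.set_printoptions(precision=4,suppress=True)
rng=np.random.default_rng(0)
def plane(q,tol=.0015,it=400):
    best=None
    for _ in range(it):
        a,b,c=q[rng.choice(len(q),3,False)];n=np.cross(b-a,c-a);L=np.linalg.norm(n)
        if L<1e-8: continue
        m=abs((q-a)@(n/L))<tol
        if best is None or m.sum()>best.sum(): best=m
    r=q[best];c=r.mean(0);n=np.linalg.svd(r-c)[2][2]; return c,n*np.sign(n[2]),best
for f in("w2","top2","side2"):
    v=load(f"pics/{f}.npz");P=cloud(v);H=hsv(v);h,S,w=H[...,0],H[...,1],H[...,2];x,y,z=[P[...,i] for i in range(3)]
    box=(abs(x-.58)<.1)&(abs(y+.29)<.09)
    yl=box&(h>22)&(h<36)&(S>130)&(w>50)&(z>.1)
    q=P[cv2.erode(yl.astype(np.uint8),np.ones((3,3)))>0] if f=="w2" else P[yl]
    print("==",f,yl.sum()); 
    for i in range(2 if f=="w2" else 1):
        c,n,m=plane(q); r=q[m]; d=np.linalg.svd(r-r.mean(0))[2]
        print("plane",m.sum(),c,n,"long",d[0],"ext",np.percentile((r-c)@d[0],[1,99]),np.percentile((r-c)@d[1],[1,99])); q=q[~m]
    ft=box&(abs(z-.012)<.004); pts=P[ft][:,:2].astype(np.float32)
    if f!="side2": 
        b=blobs(ft,200); l=max(b,key=lambda t:t[0])[2]; print("foot rect",cv2.minAreaRect(P[l][:,:2].astype(np.float32)*1000))
    sl=box&(z>.03)&(z<.125)&~yl&(S>50)
    q=P[cv2.erode(sl.astype(np.uint8),np.ones((3,3)))>0]
    for i in range(3):
        if len(q)<40: break
        c,n,m=plane(q,.0012); print("sleeve plane",m.sum(),c,n,"ext",np.percentile(q[m],[1,99],axis=0).ravel()); q=q[~m]
    if f=="w2":
        # brightest rim pixels
        mk=(sl&(z>.085)).astype(np.uint8); print("upper pts",np.percentile(P[mk>0],[0.5,99.5],axis=0))
```

```text
== w2 2813
plane 1738 [ 0.5781 -0.2958  0.1716] [0.8545 0.1105 0.5076] long [-0.5068 -0.037   0.8613] ext [-0.0414  0.0328] [-0.0088  0.0086]
plane 392 [ 0.5543 -0.2978  0.1959] [-0.4831  0.0139  0.8755] long [-0.2487  0.9565 -0.1524] ext [-0.0087  0.0089] [-0.007   0.0067]
foot rect ((606.5260009765625, -271.3177185058594), (151.77728271484375, 55.764015197753906), 5.344537258148193)
sleeve plane 1912 [ 0.6506 -0.2916  0.0835] [0.8974 0.0598 0.4372] ext [ 0.6314 -0.3126  0.0348  0.6743 -0.27    0.1225]
sleeve plane 565 [ 0.6062 -0.2949  0.088 ] [0.896  0.0657 0.4393] ext [ 0.591  -0.3149  0.0532  0.6236 -0.2766  0.1153]
sleeve plane 392 [ 0.6001 -0.2922  0.1181] [-0.4408 -0.0275  0.8972] ext [ 0.587  -0.3164  0.1116  0.6131 -0.2732  0.1244]
upper pts [[ 0.5874 -0.3171  0.0852]
 [ 0.6502 -0.2708  0.1249]]
== top2 61
plane 39 [ 0.5837 -0.2865  0.1471] [-0.0313  0.9995  0.0039] long [-0.6012 -0.022   0.7988] ext [-0.0159  0.0171] [-0.0069  0.0091]
foot rect ((608.348876953125, -293.4255065917969), (151.53456115722656, 100.00386047363281), 4.714969158172607)
== side2 121
plane 42 [ 0.5726 -0.289   0.1648] [0.4587 0.7875 0.4117] long [ 0.5677  0.0967 -0.8175] ext [-0.0366  0.0361] [-0.009   0.0125]
sleeve plane 91 [ 0.6263 -0.2734  0.0744] [ 0.1942 -0.9768  0.0899] ext [ 0.5812 -0.2844  0.0382  0.6652 -0.2686  0.1183]
sleeve plane 65 [ 0.6202 -0.2713  0.0733] [ 0.1857 -0.9808  0.0593] ext [ 0.5821 -0.2809  0.0381  0.656  -0.2653  0.1197]
sleeve plane 48 [ 0.6245 -0.2749  0.0793] [ 0.1202 -0.9917  0.045 ] ext [ 0.5841 -0.2816  0.0339  0.6646 -0.2713  0.1206]
```

```bash
python3 pl.py ".572 -.2964 .26 0.075;.572 -.2964 .145 .075"
```

```text
at [ 0.5399 -0.2665  0.2609] psi 0.1032 F [0.2 0.3 1.1] t 9.57 open 0.998
0.096 0.110 0.003 0.004; 0.096 0.110 0.386 0.004
```

Emit:
send_rows:
  rows: "0.096 0.11 0 0.004; 0.096 0.11 0 0.004; 0.096 0.11 0 0.004; 0.096 0.11 0.1 0.004; 0.096 0.11 0.16 0.004; 0.096 0.11 0.16 0.004; 0.096 0.11 0.16 0.004; 0.096 0.11 0.16 0.004"

```text
clock: 10.23
tool_pos: [0.572, -0.2985, 0.2142]
eef_rot: [0.999, 0.038, 0.001, 0.0]
contact_force: [0.3, 0.1, 0.2]
opening: 1.0
finger_force: 0.0
```

```bash
python3 pl.py ".572 -.2964 .145 .075"
```

```text
at [ 0.572  -0.2985  0.2142] psi 0.0756 F [0.3 0.1 0.2] t 10.23 open 1.000
0.001 -0.007 0.231 0.000
```

Emit:
send_rows:
  rows: "0 -0.007 0.06 0; 0 -0.007 0.12 0; 0 -0.007 0.18 0; 0 -0.007 0.231 0; 0 -0.007 0.231 0; 0 -0.007 0.231 0; 0 -0.007 0.231 0"

```text
clock: 10.82
tool_pos: [0.5723, -0.2973, 0.1454]
eef_rot: [0.999, 0.037, 0.001, 0.001]
contact_force: [0.3, -0.6, 0.0]
opening: 1.004
finger_force: 0.0
```

Emit:
send_rows:
  rows: "0 0 0 0; 0 0 0 0; 0 0 0 0; 0 0 0 0; 0 0 0 0; 0 0 0 0; 0 0 0 0; 0 0 0 0; 0 0 0 0; 0 0 0 0"
  jaw: 1
  force: 58

```text
clock: 11.65
tool_pos: [0.5711, -0.2968, 0.1435]
eef_rot: [0.999, 0.037, -0.0, -0.0]
contact_force: [0.0, 0.2, 0.3]
opening: 0.269
finger_force: 0.0
```

Emit:
send_rows:
  rows: "0 0 0 0; 0 0 0 0; 0 0 0 0; 0 0 0 0; 0 0 0 0"

```text
clock: 12.07
tool_pos: [0.5711, -0.2968, 0.1435]
eef_rot: [0.999, 0.037, 0.0, 0.0]
contact_force: [-0.2, 0.3, 0.4]
opening: 0.224
finger_force: 58.0
```

Emit:
send_rows:
  rows: "-0.019 0 -0.039 0; -0.038 0 -0.078 0; -0.057 0 -0.117 0; -0.076 0 -0.156 0; -0.095 0 -0.195 0; -0.114 0 -0.234 0; -0.133 0 -0.273 0; -0.152 0 -0.312 0; -0.171 0 -0.35 0; -0.19 0 -0.39 0"

```text
clock: 12.9
tool_pos: [0.5136, -0.301, 0.2617]
eef_rot: [0.999, 0.037, -0.0, -0.0]
contact_force: [1.1, 0.4, -2.0]
opening: 0.222
finger_force: 58.0
```

Emit:
send_rows:
  rows: "-0.1 0 -0.06 0; -0.2 0 -0.12 0; -0.3 0 -0.12 0; -0.3 0 -0.12 0; -0.3 0 -0.12 0; -0.3 0 -0.12 0"

```text
clock: 13.4
tool_pos: [0.4251, -0.3077, 0.2971]
eef_rot: [0.999, 0.038, 0.001, 0.0]
contact_force: [0.6, 0.5, -1.9]
opening: 0.224
finger_force: 58.0
```

```bash
cat > stick.py <<'E'
from h import *
import sys
np.set_printoptions(precision=4,suppress=True)
def run(tag):
    s=sensors.get_state(); q=s["eef_rot"];p=np.array(s["tool_pos"]);psi=2*np.arctan2(q[1],q[0]);print("t",s["clock"],p,psi,s["opening"],np.round(s["contact_force"],1))
    for n in("side","top","wrist"):
        v=snap(n,f"{n}_{tag}");P=cloud(v);H=hsv(v);h,S,w=H[...,0],H[...,1],H[...,2]
        D=P-p; tx=np.array([np.cos(psi),np.sin(psi),0]);ty=np.array([np.sin(psi),-np.cos(psi),0])
        L=np.stack([D@tx,D@ty,D[...,2]],-1)
        near=(abs(L[...,1])<.04)&(L[...,0]>.0)&(L[...,0]<.16)&(L[...,2]<-.02)&(L[...,2]>-.19)&(S<70)
        m=near
        if n=="wrist": m=near&(L[...,2]>-.15)
        b=blobs(m,10)
        if not b: print(n,"none"); continue
        l=max(b,key=lambda t:t[0])[2]; r=L[l]; print(n,l.sum(),"ext",np.percentile(r,[2,98],axis=0).ravel())
        k=r[np.argsort(r[:,2])]
        for i in np.array_split(k,5): print("   ",np.mean(i,0))
run(sys.argv[1])
E
python3 stick.py a; python3 pl.py ".50 .0 .26 .15"
python3 - <<'E'
from h import *
a=load("pics/side_a.npz");b=load("pics/wrist_a.npz")
cv2.imwrite("pics/stk.png",np.hstack([cv2.resize(a["p"],(400,300)),cv2.resize(b["p"],(400,300))])[:,:,::-1])
E
```

```text
t 13.4 [ 0.4251 -0.3077  0.2971] 0.07509526581810609 0.2239990504816907 [ 0.6  0.5 -1.9]
side 127 ext [ 0.0262 -0.0138 -0.1124  0.0858  0.0011 -0.0225]
    [ 0.0774 -0.0086 -0.1086]
    [ 0.072  -0.0053 -0.0965]
    [ 0.0566 -0.0063 -0.0716]
    [ 0.0427 -0.0059 -0.048 ]
    [ 0.0315 -0.0052 -0.0292]
top 171 ext [ 0.0383 -0.0117 -0.1094  0.0873  0.0076 -0.0325]
    [ 0.0786 -0.0062 -0.1065]
    [ 0.0793 -0.0026 -0.1014]
    [ 0.0722 -0.0036 -0.0926]
    [ 0.0606 -0.0039 -0.0735]
    [ 0.0458 -0.0019 -0.0449]
wrist 2545 ext [ 0.0306 -0.0096 -0.1072  0.0863  0.0083 -0.0216]
    [ 0.0797 -0.0007 -0.1039]
    [ 0.0722 -0.0007 -0.0914]
    [ 0.0561 -0.0008 -0.0651]
    [ 0.0438 -0.0009 -0.044 ]
    [ 0.0343 -0.0007 -0.0274]
at [ 0.4256 -0.3073  0.2963] psi 0.0764 F [ 0.1 -0.1 -1.6] t 13.55 open 0.219
0.325 -1.003 0.121 -0.012
```

View pics/stk.png

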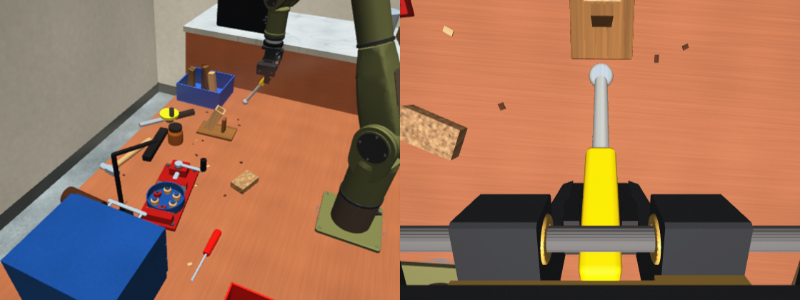

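```bash
cat > beads.py <<'E'
from h import *
import sys
np.set_printoptions(precision=4,suppress=True)
def atz(v,uv,z):
    f=210/np.tan(np.radians(v["fov"]/2));T=v["T"];d=T[:3,:3]@np.array([(uv[0]-v["cx"])/f,(uv[1]-v["cy"])/f,1]);return T[:3,3]+d*(z-T[2,3])/d[2]
def circ(q):
    A=np.c_[2*q[:,:2],np.ones(len(q))];x=np.linalg.lstsq(A,(q[:,:2]**2).sum(1),rcond=None)[0];return x[:2],np.sqrt(x[2]+x[:2]@x[:2])
def run(f):
    v=load(f"pics/{f}.npz");P=cloud(v);H=hsv(v);h,S,w=H[...,0],H[...,1],H[...,2];x,y,z=[P[...,i] for i in range(3)]
    blue=(h>100)&(h<125)&(S>100)&(z>.047)&(z<.06)&(abs(x-.61)<.1)&(abs(y-.21)<.1)
    c,r=circ(P[blue]); q=P[blue]; q=q[abs(np.hypot(*(q[:,:2]-c).T)-r)<.006]; c,r=circ(q); print(f,"pot",c,r)
    ins=np.hypot(x-c[0],y-c[1])<.062
    for nm,m in(("red",((h<6)|(h>172))&(S>120)),("pale",(h>6)&(h<28)&(S>40)&(w>80))):
        for a,cc,l in blobs(m&ins&(z>.02),8):
            q=P[l];t=q[q[:,2]>.04]; print("  ",nm,a,cc,"mean",t.mean(0) if len(t) else q.mean(0),"midrange",(np.percentile(q,2,axis=0)+np.percentile(q,98,axis=0))[:2]/2, "pix@.047",atz(v,cc,.047)[:2])
if __name__=="__main__":
    for f in sys.argv[1:]: run(f)
E
python3 beads.py top0 side0 top_a side_a
python3 - <<'E'
from h import *
for f in("top_a","side_a"):
    v=load(f"pics/{f}.npz");P=cloud(v);H=hsv(v);x,y,z=[P[...,i] for i in range(3)]
    k=(abs(x-.54)<.04)&(abs(y-.06)<.05)&(z>.085)&(z<.13); print(f,"knob",k.sum(),P[k].mean(0))
    lb=(H[...,2]<60)&(z>.25)&(z<.30)&(y>.05)&(y<.4)&(x>.5); q=P[lb]; print("lamp",lb.sum(),cv2.minAreaRect((q[(q[:,2]<.284)&(q[:,0]<.65)][:,:2]*1000).astype(np.float32)),q[:,2].min())
E
```

```text
top0 pot [0.6086 0.2074] 0.0651373279461887
   red 17 [195.1765 188.3529] mean [0.6395 0.1923 0.0441] midrange [0.6412 0.1927] pix@.047 [0.639  0.1919]
   red 14 [175.3571 207.1429] mean [0.5929 0.2413 0.0441] midrange [0.5946 0.2427] pix@.047 [0.5925 0.2409]
   pale 33 [177.     164.4848] mean [0.6272 0.1824 0.2655] midrange [0.6272 0.1822] pix@.047 [0.7037 0.2385]
   pale 34 [180.8824 192.1176] mean [0.6312 0.2288 0.0446] midrange [0.6334 0.2304] pix@.047 [0.6306 0.2277]
   pale 33 [206.6364 197.    ] mean [0.6164 0.164  0.045 ] midrange [0.619  0.1658] pix@.047 [0.6156 0.1632]
   pale 28 [202.1786 213.9286] mean [0.5727 0.1751 0.044 ] midrange [0.5754 0.177 ] pix@.047 [0.5727 0.1742]
   pale 31 [186.5161 216.9677] mean [0.567  0.2136 0.0447] midrange [0.569  0.2154] pix@.047 [0.5665 0.2129]
side0 pot [0.6109 0.2094] 0.06555101163647145
   red 58 [220.8621 270.4138] mean [0.6461 0.2076 0.0424] midrange [0.6478 0.2067] pix@.047 [0.6407 0.2149]
   red 11 [230.6364 287.7273] mean [0.5915 0.2533 0.044 ] midrange [0.5947 0.2514] pix@.047 [0.5901 0.256 ]
   pale 66 [234.9848 265.6667] me
[... 1561 characters left out ...]
7 [0.6152 0.1905]
   pale 67 [246.8657 276.2836] mean [0.5774 0.1963 0.0427] midrange [0.5806 0.1923] pix@.047 [0.5721 0.2046]
   pale 66 [216.3485 282.8333] mean [0.6353 0.2502 0.0432] midrange [0.6377 0.2471] pix@.047 [0.6295 0.2569]
   pale 49 [241.4898 286.2857] mean [0.5707 0.2368 0.0433] midrange [0.5747 0.2283] pix@.047 [0.5685 0.2403]
top_a knob 110 [0.5331633  0.0558079  0.11889907]
lamp 1534 ((634.8173828125, 213.08938598632812), (28.029476165771484, 156.1269073486328), 8.31953239440918) 0.2523834677884276
side_a knob 131 [0.53527825 0.06267295 0.1085161 ]
lamp 997 ((637.951416015625, 216.6232452392578), (32.07611083984375, 160.91033935546875), 9.14089298248291) 0.25055775423927684
```

Run:
```python
from h import *
np.set_printoptions(precision=3,suppress=True)
p=np.array([.4253,-.3075,.2968]);psi=.0755
for f in("side_a","top_a"):
    P=cloud(load(f"pics/{f}.npz"));D=P-p;L=np.stack([D@[np.cos(psi),np.sin(psi),0],D@[np.sin(psi),-np.cos(psi),0],D[...,2]],-1).reshape(-1,3)
    for z0 in np.arange(0,.34,.02):
        m=(abs(L[:,2]-z0)<.01)&(abs(L[:,0])<.2)&(abs(L[:,1])<.2)
        if m.sum()>5: print(f,"%.2f"%z0,m.sum(),"x",np.percentile(L[m,0],[1,99]),"y",np.percentile(L[m,1],[1,99]))
```

```text
side_a 0.00 58 x [-0.009  0.028] y [-0.028  0.019]
side_a 0.02 56 x [-0.011  0.016] y [-0.032 -0.005]
side_a 0.04 13 x [-0.009  0.01 ] y [-0.032 -0.023]
side_a 0.06 81 x [-0.033  0.035] y [-0.09  0.08]
side_a 0.08 272 x [-0.033  0.034] y [-0.095  0.081]
side_a 0.10 418 x [-0.033  0.034] y [-0.098  0.086]
side_a 0.12 135 x [-0.021  0.02 ] y [-0.046  0.01 ]
side_a 0.14 160 x [-0.033  0.032] y [-0.047 -0.008]
side_a 0.16 274 x [-0.036  0.035] y [-0.044  0.008]
side_a 0.18 191 x [-0.036  0.037] y [-0.042 -0.003]
side_a 0.20 224 x [-0.036  0.036] y [-0.042 -0.002]
side_a 0.22 227 x [-0.035  0.035] y [-0.042 -0.004]
side_a 0.24 253 x [-0.035  0.046] y [-0.04  -0.006]
side_a 0.26 245 x [-0.035  0.035] y [-0.04  -0.003]
side_a 0.28 275 x [-0.038  0.039] y [-0.048  0.007]
side_a 0.30 308 x [-0.055  0.052] y [-0.061  0.007]
side_a 0.32 163 x [-0.063  0.034] y [-0.072 -0.002]
top_a 0.00 7 x [-0.008  0.024] y [-0.018 -0.011]
top_a 0.02 41 x [-0.009  0.011] y [-0.027 -0.025]
top_a 0.06 81 x [-0.032  0.033] y [-0.087 -0.039]
top_a 0.08 386 x [-0.033  0.034] y [-0.093 -0.01 ]
top_a 0.10 1353 x [-0.033  0.034] y [-0.095 -0.041]
top_a 0.12 204 x [-0.021  0.022] y [-0.042 -0.029]
top_a 0.14 236 x [-0.033  0.032] y [-0.042 -0.023]
top_a 0.16 902 x [-0.036  0.035] y [-0.042 -0.008]
top_a 0.18 269 x [-0.036  0.035] y [-0.039 -0.011]
top_a 0.20 539 x [-0.037  0.036] y [-0.039  0.002]
top_a 0.22 521 x [-0.035  0.033] y [-0.038 -0.008]
top_a 0.24 710 x [-0.035  0.047] y [-0.038 -0.008]
top_a 0.26 581 x [-0.031  0.039] y [-0.038 -0.008]
top_a 0.28 69 x [-0.01   0.042] y [-0.048 -0.022]
top_a 0.30 475 x [-0.006  0.055] y [-0.059 -0.013]
top_a 0.32 870 x [-0.02   0.054] y [-0.07  -0.016]
```

```bash
python3 - <<'E'
from h import *
for f in("side_a","top_a"):
    q=cloud(load(f"pics/{f}.npz")).reshape(-1,3); m=(q[:,2]>.13)&(q[:,1]>.2)&(q[:,1]<.5)&(q[:,0]>.3)&(q[:,0]<.8); q=q[m]
    for y0 in np.arange(.2,.5,.03):
        r=q[abs(q[:,1]-y0)<.015]; 
        if len(r): print(f,"%.2f"%y0,len(r),np.percentile(r,[2,98],axis=0).round(3)[:,[0,2]].ravel())
E
python3 pl.py ".51 -.02 .285 .186;.5348 .201 .285 .186;.5348 .201 .152 .186"
```

```text
side_a 0.20 49 [0.623 0.262 0.651 0.284]
side_a 0.23 187 [0.619 0.263 0.657 0.286]
side_a 0.26 238 [0.614 0.264 0.675 0.286]
side_a 0.29 273 [0.612 0.261 0.696 0.286]
side_a 0.32 348 [0.694 0.133 0.72  0.286]
side_a 0.35 143 [0.709 0.133 0.719 0.278]
side_a 0.41 315 [0.558 0.178 0.681 0.187]
side_a 0.44 248 [0.474 0.152 0.761 0.207]
side_a 0.47 1531 [0.471 0.143 0.764 0.221]
top_a 0.20 133 [0.622 0.265 0.65  0.287]
top_a 0.23 330 [0.618 0.266 0.658 0.288]
top_a 0.26 390 [0.613 0.265 0.678 0.288]
top_a 0.29 278 [0.61  0.266 0.699 0.288]
top_a 0.32 300 [0.694 0.133 0.717 0.288]
top_a 0.35 1 [0.712 0.283 0.712 0.283]
top_a 0.41 342 [0.558 0.18  0.679 0.19 ]
top_a 0.44 2810 [0.477 0.132 0.759 0.209]
top_a 0.47 2614 [0.47  0.176 0.762 0.222]
at [ 0.4256 -0.3073  0.2963] psi 0.0764 F [ 0.1 -0.1 -1.6] t 13.55 open 0.219
0.354 -0.934 0.038 -0.017; 0.492 -1.662 0.038 -0.017; 0.492 -1.662 0.481 -0.017
```

Cabinet is beyond y≈0.4, clear. Travel over the pot.

Emit:
send_rows:
  rows: "0.354 -0.934 0.038 -0.017; 0.354 -0.934 0.038 -0.017; 0.354 -0.934 0.038 -0.017; 0.354 -0.934 0.038 -0.017; 0.354 -0.934 0.038 -0.017; 0.354 -0.934 0.038 -0.017; 0.354 -0.934 0.038 -0.017; 0.354 -0.934 0.038 -0.017; 0.354 -0.934 0.038 -0.017; 0.354 -0.934 0.038 -0.017"

```text
clock: 14.38
tool_pos: [0.5097, -0.02, 0.2847]
eef_rot: [0.996, 0.092, -0.0, 0.0]
contact_force: [0.3, 0.1, -1.2]
opening: 0.221
finger_force: 58.0
```

```bash
python3 pl.py ".5348 .201 .25 .186;.5348 .201 .152 .186"
```

```text
at [ 0.5097 -0.02    0.2847] psi 0.1837 F [ 0.3  0.1 -1.2] t 14.38 open 0.221
0.217 -0.709 0.116 -0.000; 0.217 -0.709 0.442 -0.000
```

Emit:
send_rows:
  rows: "0.217 -0.709 0.116 0; 0.217 -0.709 0.116 0; 0.217 -0.709 0.116 0; 0.217 -0.709 0.116 0; 0.217 -0.709 0.116 0; 0.217 -0.709 0.116 0; 0.217 -0.709 0.116 0; 0.217 -0.709 0.116 0; 0.217 -0.709 0.116 0; 0.217 -0.709 0.116 0"

```text
clock: 15.22
tool_pos: [0.5357, 0.1972, 0.2505]
eef_rot: [0.996, 0.088, 0.0, 0.001]
contact_force: [-0.1, 0.3, -1.9]
opening: 0.218
finger_force: 58.0
```

```bash
python3 stick.py b;  python3 pl.py ".5348 .201 .21 .186;.5348 .201 .152 .186"
python3 - <<'E'
from h import *
a=load("pics/side_b.npz");b=load("pics/wrist_b.npz")
cv2.imwrite("pics/b.png",np.hstack([cv2.resize(a["p"][180:360,130:370],(400,300)),cv2.resize(b["p"],(400,300))])[:,:,::-1])
E
```

```text
t 15.2167 [0.5357 0.1972 0.2505] 0.17705047256599168 0.2177588551422633 [-0.1  0.3 -1.9]
side 188 ext [ 0.0258 -0.0119 -0.112   0.0849 -0.0006 -0.0239]
    [ 0.0757 -0.0073 -0.1078]
    [ 0.0723 -0.0049 -0.0971]
    [ 0.0576 -0.0052 -0.0749]
    [ 0.0439 -0.0048 -0.0523]
    [ 0.032  -0.0051 -0.0312]
top 11 ext [ 0.0669  0.0056 -0.1086  0.0771  0.0097 -0.0999]
    [ 0.0681  0.0063 -0.1073]
    [ 0.075   0.0093 -0.1058]
    [ 0.0715  0.0068 -0.1043]
    [ 0.072   0.0093 -0.1035]
    [ 0.0749  0.0083 -0.1003]
wrist 2530 ext [ 0.0303 -0.0102 -0.1065  0.0856  0.0077 -0.0214]
    [ 0.0792 -0.0013 -0.1033]
    [ 0.0717 -0.0012 -0.0911]
    [ 0.0556 -0.0014 -0.0648]
    [ 0.0434 -0.0014 -0.0438]
    [ 0.0339 -0.0013 -0.0273]
at [0.5354 0.1987 0.2506] psi 0.1789 F [-0.2  0.2 -0.7] t 15.37 open 0.221
-0.001 -0.008 0.135 -0.001; -0.001 -0.008 0.329 -0.001
```

View pics/b.png

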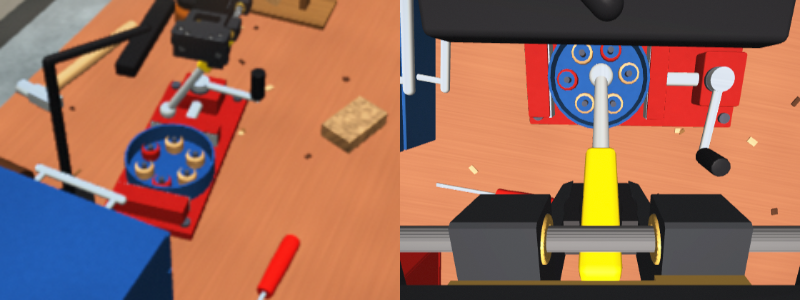

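Emit:
send_rows:
  rows: "0 -0.006 0.06 0; 0 -0.006 0.12 0; 0 -0.006 0.17 0; 0 -0.006 0.22 0; 0 -0.006 0.26 0; 0 -0.006 0.29 0; 0 -0.006 0.31 0; 0 -0.006 0.32 0; 0 -0.006 0.328 0; 0 -0.006 0.328 0"

```text
clock: 16.2
tool_pos: [0.5349, 0.2022, 0.152]
eef_rot: [0.996, 0.091, 0.0, 0.0]
contact_force: [-0.0, -0.9, -0.5]
opening: 0.222
finger_force: 58.0
```

```bash
python3 pl.py ".5348 .201 .152 .186"
python3 - <<'E'
from h import *
v=snap("wrist","wrist_c"); cv2.imwrite("pics/c.png",v["p"][:,:,::-1])
P=cloud(v);H=hsv(v);x,y,z=[P[...,i] for i in range(3)]
ins=np.hypot(x-.609,y-.215)<.06
print("floor z",np.nanmedian(z[ins&(H[...,0]>100)&(H[...,0]<125)&(H[...,1]>100)]))
m=ins&(H[...,1]<70)&(z<.075)&(H[...,2]>80)
b=max(blobs(m,10),key=lambda t:t[0]); q=P[b[2]]; print(b[0],np.percentile(q,[1,50,99],axis=0))
from scipy.optimize import least_squares
r=q[q[:,2]<.06]; print(least_squares(lambda c:np.linalg.norm(r-c,axis=1)-.012,[.609,.215,.04],loss="soft_l1",f_scale=.002).x)
E
sed -i 's/^    for f in sys.argv/    for f in sys.argv/' beads.py; python3 beads.py wrist_c
```

```text
at [0.5349 0.2022 0.152 ] psi 0.1815 F [-0.  -0.9 -0.5] t 16.20 open 0.222
-0.001 0.004 -0.000 -0.001
floor z 0.022864244717402976
1040 [[0.595383   0.20557438 0.02361007]
 [0.60929539 0.21606022 0.05170336]
 [0.62163346 0.22698567 0.0742626 ]]
[0.60945638 0.21611332 0.04197538]
wrist_c pot [0.6093 0.2144] 0.06486178651390331
   red 603 [305.1559  54.4842] mean [0.646  0.2061 0.0445] midrange [0.6479 0.2056] pix@.047 [0.6452 0.2065]
   red 515 [225.668  109.1845] mean [0.6009 0.2545 0.0446] midrange [0.6008 0.2565] pix@.047 [0.6013 0.2536]
   pale 609 [252.6831  59.7603] mean [0.6362 0.2408 0.0446] midrange [0.6378 0.2418] pix@.047 [0.6358 0.2402]
   pale 572 [338.1486  97.9266] mean [0.6225 0.1779 0.0446] midrange [0.6237 0.1761] pix@.047 [0.6225 0.1788]
   pale 386 [254.3368 151.3679] mean [0.5758 0.2299 0.0453] midrange [0.5738 0.2292] pix@.047 [0.5764 0.2295]
   pale 476 [308.7059 153.1029] mean [0.5817 0.1906 0.0453] midrange [0.5803 0.1894] pix@.047 [0.5822 0.1911]
   pale 349 [278.0716 228.5473] mean [0.5565 0.2079 0.1507] midrange [0.556  0.2064] pix@.047 [0.5225 0.2025]
   p
[... 344 characters left out ...]
ean [0.5578 0.2243 0.2371] midrange [0.558  0.2243] pix@.047 [0.4134 0.2524]
   pale 9 [196. 351.] mean [0.5558 0.224  0.2377] midrange [0.5557 0.224 ] pix@.047 [0.4032 0.2512]
   pale 9 [365. 351.] mean [0.5618 0.1903 0.2374] midrange [0.5616 0.1903] pix@.047 [0.429  0.1111]
   pale 34 [267.5 352. ] mean [0.5545 0.2093 0.2329] midrange [0.5544 0.2092] pix@.047 [0.4131 0.1917]
   pale 23 [298. 352.] mean [0.5558 0.2027 0.233 ] midrange [0.556  0.2028] pix@.047 [0.4178 0.1664]
   pale 1815 [309.6722 393.9466] mean [0.5536 0.2003 0.242 ] midrange [0.5531 0.2039] pix@.047 [0.3774 0.148 ]
   pale 16 [412.8125 393.6875] mean [0.5575 0.1809 0.2424] midrange [0.5576 0.1809] pix@.047 [0.394  0.0591]
```

Run:
```python
import numpy as np
W=[(0,0,0),(.010,-116,.004),(.019,-116,.004),(.027,-116,.004),(.034,-116,.004)]+[(.034,-116+15*i,.004) for i in range(1,19)]
X=np.array([[r*np.cos(np.radians(t)),-r*np.sin(np.radians(t)),z] for r,t,z in W])/.3
s=0
while s<len(X)-1:
    e=min(s+10,len(X)-1); print(W[e],"; ".join("%.3f %.3f %.3f 0"%tuple(x-X[s]) for x in X[s+1:e+1])); s=e
```

```text
(0.034, -26, 0.004) -0.015 0.030 0.013 0; -0.028 0.057 0.013 0; -0.039 0.081 0.013 0; -0.050 0.102 0.013 0; -0.022 0.111 0.013 0; 0.008 0.113 0.013 0; 0.037 0.107 0.013 0; 0.063 0.094 0.013 0; 0.086 0.074 0.013 0; 0.102 0.050 0.013 0
(0.034, 124, 0.004) 0.009 -0.028 0.000 0; 0.011 -0.058 0.000 0; 0.005 -0.087 0.000 0; -0.008 -0.113 0.000 0; -0.028 -0.135 0.000 0; -0.052 -0.152 0.000 0; -0.080 -0.161 0.000 0; -0.110 -0.163 0.000 0; -0.139 -0.157 0.000 0; -0.165 -0.144 0.000 0
(0.034, 154, 0.004) -0.022 0.020 0.000 0; -0.038 0.044 0.000 0
```

Emit:
send_rows:
  rows: "-0.015 0.03 0.013 0; -0.028 0.057 0.013 0; -0.039 0.081 0.013 0; -0.05 0.102 0.013 0; -0.022 0.111 0.013 0; 0.008 0.113 0.013 0; 0.037 0.107 0.013 0; 0.063 0.094 0.013 0; 0.086 0.074 0.013 0; 0.102 0.05 0.013 0"

```text
clock: 17.08
tool_pos: [0.5595, 0.1878, 0.1482]
eef_rot: [0.996, 0.089, -0.01, 0.004]
contact_force: [-23.0, -14.8, 34.3]
opening: 0.224
finger_force: 58.4
```

Emit:
send_rows:
  rows: "0.009 -0.028 0 0; 0.011 -0.058 0 0; 0.005 -0.087 0 0; -0.008 -0.113 0 0; -0.028 -0.135 0 0; -0.052 -0.152 0 0; -0.08 -0.161 0 0; -0.11 -0.163 0 0; -0.139 -0.157 0 0; -0.165 -0.144 0 0"

```text
clock: 17.92
tool_pos: [0.5143, 0.2287, 0.149]
eef_rot: [0.996, 0.091, 0.004, -0.002]
contact_force: [1.5, 1.4, -0.7]
opening: 0.221
finger_force: 57.9
```

```bash
python3 - <<'E'
from h import *
v=snap("wrist","wrist_d"); s=sensors.get_state(); print(s["tool_pos"],s["opening"],np.round(s["contact_force"],1))
E
python3 beads.py wrist_d | head -9
```

```text
[0.51154801 0.22667275 0.14869919] 0.22356255819767515 [-1.8 -1.8 -0.7]
wrist_d pot [0.6091 0.2145] 0.06490819175694522
   red 569 [308.9596  21.8594] mean [0.6462 0.2349 0.0443] midrange [0.649  0.2347] pix@.047 [0.6444 0.235 ]
   red 177 [300.8531 144.0226] mean [0.568  0.2249 0.0453] midrange [0.5649 0.2263] pix@.047 [0.5678 0.225 ]
   red 21 [271.0476 144.7143] mean [0.5626 0.2453 0.0468] midrange [0.5632 0.2456] pix@.047 [0.5635 0.2454]
   pale 794 [370.5982  29.7456] mean [0.6494 0.1935 0.0445] midrange [0.6519 0.1911] pix@.047 [0.6471 0.1949]
   pale 635 [267.1638  50.6866] mean [0.6237 0.259  0.0446] midrange [0.625  0.2595] pix@.047 [0.6228 0.2585]
   pale 1007 [344.4071 145.1678] mean [0.572  0.1941 0.0445] midrange [0.5709 0.1911] pix@.047 [0.5726 0.1947]
```

```bash
python3 stick.py d 2>&1 | tail -8
python3 - <<'E'
from h import *
from scipy.optimize import least_squares
v=load("pics/wrist_d.npz");P=cloud(v);H=hsv(v);x,y,z=[P[...,i] for i in range(3)]
m=(H[...,1]<70)&(z<.075)&(z>.03)&(H[...,2]>80)&(np.hypot(x-.609,y-.215)<.06)
q=P[max(blobs(m,10),key=lambda t:t[0])[2]]; r=q[q[:,2]<.058]; print(least_squares(lambda c:np.linalg.norm(r-c,axis=1)-.012,r.mean(0),loss="soft_l1",f_scale=.002).x)
a=load("pics/side_d.npz"); cv2.imwrite("pics/d.png",np.hstack([cv2.resize(a["p"][180:360,130:370],(400,300)),cv2.resize(v["p"],(400,300))])[:,:,::-1])
E
```

```text
[ 0.1209 -0.0173 -0.1075]
    [ 0.1174 -0.0156 -0.1032]
wrist 2474 ext [ 0.0281 -0.0099 -0.1093  0.0817  0.0088 -0.0217]
    [ 0.0752 -0.0005 -0.106 ]
    [ 0.0679 -0.0004 -0.0935]
    [ 0.0524 -0.0006 -0.0663]
    [ 0.0406 -0.0007 -0.0446]
    [ 0.0314 -0.0009 -0.0277]
[0.58105292 0.23994475 0.03739771]
```

View pics/d.png

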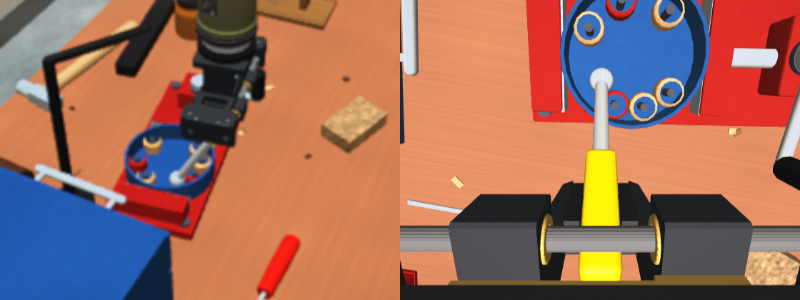

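Run:
```python
import numpy as np
W=[(-.0228,.0304),(-.012,.016),(0,.001),(.010,-.0018),(.020,-.0035),(.027,-.0047),(.0335,-.0059)]+[(.034*np.cos(t),.034*np.sin(t)) for t in np.radians(np.arange(0,61,10))]+[(.008,.018),(0,0)]
X=np.array([[a,-b] for a,b in W])/.3
s=0
while s<len(X)-1:
    e=min(s+10 if s else 6,len(X)-1); print(W[e],"; ".join("%.3f %.3f 0 0"%tuple(x-X[s]) for x in X[s+1:e+1])); s=e
```

```text
(0.0335, -0.0059) 0.036 0.048 0 0; 0.076 0.098 0 0; 0.109 0.107 0 0; 0.143 0.113 0 0; 0.166 0.117 0 0; 0.188 0.121 0 0
(0, 0) 0.002 -0.020 0 0; -0.000 -0.039 0 0; -0.005 -0.058 0 0; -0.014 -0.076 0 0; -0.025 -0.093 0 0; -0.039 -0.106 0 0; -0.055 -0.118 0 0; -0.085 -0.080 0 0; -0.112 -0.020 0 0
```

Emit:
send_rows:
  rows: "0.036 0.048 -0.003 0; 0.076 0.098 -0.003 0; 0.109 0.107 -0.003 0; 0.143 0.113 -0.003 0; 0.155 0.115 -0.003 0; 0.166 0.117 -0.003 0; 0.177 0.119 -0.003 0; 0.188 0.121 -0.003 0"

```text
clock: 18.78
tool_pos: [0.5725, 0.2015, 0.1487]
eef_rot: [0.996, 0.091, -0.001, 0.0]
contact_force: [-1.3, -1.0, -2.4]
opening: 0.221
finger_force: 57.9
```

Emit:
send_rows:
  rows: "0.002 -0.02 0 0; 0 -0.039 0 0; -0.005 -0.058 0 0; -0.014 -0.076 0 0; -0.025 -0.093 0 0; -0.039 -0.106 0 0; -0.055 -0.118 0 0; -0.085 -0.08 0 0; -0.112 -0.02 0 0; -0.112 -0.02 0 0"

```text
clock: 19.62
tool_pos: [0.5376, 0.1972, 0.1489]
eef_rot: [0.996, 0.089, -0.001, 0.002]
contact_force: [0.0, -1.7, -1.8]
opening: 0.22
finger_force: 57.9
```

```bash
python3 stick.py e 2>&1 | tail -6; python3 beads.py wrist_e side_e| grep -v "0\.[12][0-9]*\] midr" ; python3 pl.py ".535 .201 .26 .186"
```

```text
wrist 2615 ext [ 0.027  -0.0127 -0.1104  0.084   0.0087 -0.0217]
    [ 0.0696 -0.0021 -0.1066]
    [ 0.0668 -0.0022 -0.0971]
    [ 0.057  -0.004  -0.0699]
    [ 0.044  -0.0041 -0.046 ]
    [ 0.0341 -0.0041 -0.0279]
wrist_e pot [0.6095 0.2145] 0.06490001191046031
   red 585 [236.4735  60.335 ] mean [0.6377 0.2501 0.0446] midrange [0.6393 0.2521] pix@.047 [0.6373 0.2494]
   red 328 [254.4085 172.686 ] mean [0.5644 0.2263 0.0452] midrange [0.5623 0.225 ] pix@.047 [0.5659 0.2259]
   pale 614 [325.9805  59.2215] mean [0.6493 0.1907 0.0446] midrange [0.6517 0.1892] pix@.047 [0.6485 0.1915]
   pale 560 [215.8625 101.2018] mean [0.6093 0.2606 0.0447] midrange [0.6093 0.2627] pix@.047 [0.6094 0.2594]
   pale 751 [320.1252 163.237 ] mean [0.5797 0.1798 0.0446] midrange [0.5752 0.1795] pix@.047 [0.581 0.181]
   pale 9 [196. 352.] mean [0.5598 0.2229 0.235 ] midrange [0.5596 0.2229] pix@.047 [0.4086 0.2498]
   pale 59 [280. 352.] mean [0.559  0.2055 0.23  ] midrange [0.5589 0.2055] pix@.047 [0.4213 0.1808]
   pale 9 [ 62. 399.] mean [0.555  0.2429 0.246 ] midrange [0.5552 0.2428] pix@.047 [0.3397 0.3593]
side_e pot [0.61   0.2159] 0.06546047250479324
   red 24 [215.0833 284.5833] mean [0.6322 0.2603 0.0432] midrange [0.6341 0.2582] pix@.047 [0.6293 0.2633]
   red 15 [244.1333 286.0667] mean [0.5641 0.2341 0.0438] midrange [0.5646 0.2339] pix@.047 [0.563  0.2369]
   pale 8 [239.125 115.5  ] mean [0.5882 0.1917 0.4817] midrange [0.5882 0.1913] pix@.047 [ 0.994  -0.5496]
   pale 67 [221.7313 267.1642] mean [0.65   0.196  0.0428] midrange [0.6522 0.1945] pix@.047 [0.6444 0.2039]
   pale 111 [249.1622 274.8559] mean [0.5709 0.1931 0.0441] midrange [0.5722 0.191 ] pix@.047 [0.5691 0.1977]
   pale 8 [226.125 289.75 ] mean [0.5988 0.2632 0.0428] midrange [0.5987 0.2636] pix@.047 [0.5967 0.2665]
at [0.5392 0.2023 0.1492] psi 0.1823 F [ 0.1  0.7 -0.7] t 19.77 open 0.218
-0.015 0.002 -0.369 -0.001
```

Emit:
send_rows:
  rows: "0 0 -0.05 0; 0 0 -0.15 0; 0 0 -0.28 0; 0 0 -0.4 0; -0.05 0.12 -0.43 0; -0.1 0.25 -0.46 0; -0.1 0.37 -0.46 0; -0.1 0.5 -0.46 0; -0.1 0.62 -0.46 0; -0.1 0.62 -0.46 0"

```text
clock: 20.6
tool_pos: [0.5446, 0.0037, 0.2876]
eef_rot: [0.996, 0.085, 0.001, 0.003]
contact_force: [-1.3, 0.2, -1.0]
opening: 0.218
finger_force: 57.9
```

```bash
python3 pl.py ".43 -.27 .30 .075"
```

```text
at [0.5446 0.0037 0.2876] psi 0.1704 F [-1.3  0.2 -1. ] t 20.60 open 0.218
-0.531 0.834 -0.041 0.015
```

Emit:
send_rows:
  rows: "-0.53 0.9 -0.04 0.015; -0.53 0.9 -0.04 0.015; -0.53 0.9 -0.04 0.015; -0.53 0.9 -0.04 0.015; -0.53 0.9 -0.04 0.015; -0.53 0.9 -0.04 0.015; -0.53 0.9 -0.04 0.015; -0.53 0.9 -0.04 0.015; -0.53 0.9 -0.04 0.015; -0.53 0.9 -0.04 0.015"

```text
clock: 21.43
tool_pos: [0.436, -0.2821, 0.2991]
eef_rot: [0.999, 0.043, 0.001, 0.0]
contact_force: [0.6, 1.2, -1.3]
opening: 0.22
finger_force: 57.9
```

Emit:
send_rows:
  rows: "0 0 0 0; 0 0 0 0; 0 0 0 0"

```text
clock: 21.68
tool_pos: [0.4366, -0.2798, 0.2989]
eef_rot: [0.999, 0.045, 0.0, -0.0]
contact_force: [0.2, -0.2, -1.9]
opening: 0.223
finger_force: 57.9
```

```bash
cat > ins.py <<'E'
from h import *
from pl import pose
from scipy.optimize import least_squares
import sys
np.set_printoptions(precision=4,suppress=True)
p,psi,s=pose(); v=snap("wrist","w_"+sys.argv[1]); P=cloud(v);H=hsv(v)
tx=np.array([np.cos(psi),np.sin(psi),0]);ty=np.array([np.sin(psi),-np.cos(psi),0])
D=P-p; L=np.stack([D@tx,D@ty,D[...,2]],-1)
m=(abs(L[...,1])<.03)&(L[...,0]>.01)&(L[...,0]<.12)&(L[...,2]<-.02)&(L[...,2]>-.15)&(H[...,1]<70)
q=L[max(blobs(m,10),key=lambda t:t[0])[2]]
sh=q[(q[:,2]>-.085)&(q[:,2]<-.03)]; c=sh.mean(0); d=np.linalg.svd(sh-c)[2][0]; d*=np.sign(d[2])
# shaft axis fit: cylinder r=6
def res(a):
    u=np.array([a[2],a[3],1]);u/=np.linalg.norm(u); w=sh-[a[0],a[1],-.055]; return np.linalg.norm(np.cross(w,u),axis=1)-.006
a=least_squares(res,[c[0]-.004,c[1],-.6,0],loss="soft_l1",f_scale=.001).x
b=q[q[:,2]<-.095]; B=least_squares(lambda c:np.linalg.norm(b-c,axis=1)-.012,[.073,0,-.112],loss="soft_l1",f_scale=.001).x
print("pose",p,psi,"t",s["clock"]); print("shaft at z-.055",a[:2],"tilt x",np.degrees(np.arctan(-a[2])),"tilt y",np.degrees(np.arctan(a[3]))); print("ball",B,len(b),"line at ball z",a[:2]+a[2:]*(B[2]+.055))
E
python3 ins.py 1; for f in w_1; do python3 - <<'E'
from h import *
v=load("pics/w_1.npz"); cv2.imwrite("pics/w_1.png",v["p"][:,:,::-1])
E
done
```

```text
pose [ 0.4366 -0.2798  0.2989] 0.09098738275459156 t 21.6833
shaft at z-.055 [ 0.0411 -0.0003] tilt x 28.58835325178518 tilt y -0.228385480442817
ball [ 0.0719 -0.0001 -0.1119] 725 line at ball z [ 0.0721 -0.0001]
```

View pics/w_1.png

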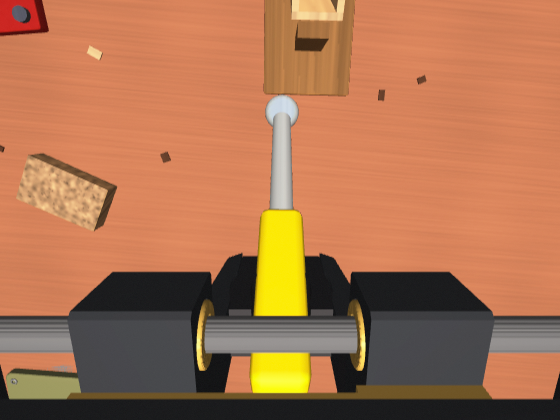

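```bash
python3 pl.py ".5192 -.3011 .27 .075"
```

```text
at [ 0.4364 -0.2801  0.2989] psi 0.0904 F [-0.4  0.1 -1.4] t 21.73 open 0.226
0.269 0.095 0.096 0.002
```

Emit:
send_rows:
  rows: "0.07 0.095 0 0.002; 0.14 0.095 0 0.002; 0.21 0.095 0.03 0.002; 0.269 0.095 0.06 0.002; 0.269 0.095 0.096 0.002; 0.269 0.095 0.096 0.002; 0.269 0.095 0.096 0.002; 0.269 0.095 0.096 0.002; 0.269 0.095 0.096 0.002; 0.269 0.095 0.096 0.002"

```text
clock: 22.57
tool_pos: [0.5182, -0.3034, 0.271]
eef_rot: [0.999, 0.037, 0.001, 0.0]
contact_force: [-0.2, 0.4, -1.7]
opening: 0.225
finger_force: 57.9
```

```bash
python3 ins.py 2; python3 pl.py ".5192 -.3011 .27 .075;.5367 -.2998 .2341 .075;.5775 -.2967 .1506 .075"
python3 - <<'E'
# ball centre and mouth rim in the present wrist picture
from h import *
np.set_printoptions(precision=4,suppress=True)
v=load("pics/w_2.npz");P=cloud(v);H=hsv(v);x,y,z=[P[...,i] for i in range(3)]
nS=np.array([.895,.067,.44]);nS/=np.linalg.norm(nS);a=np.array([-.4387,-.033,.898])
box=(abs(x-.62)<.06)&(abs(y+.29)<.05)&(z>.06)&(H[...,1]>50)&(H[...,0]<22)
q=P[box];M=np.array([.6076,-.2945,.1217]);l=np.cross(a,nS)
U=np.c_[(q-M)@nS,(q-M)@l,(q-M)@a]; print(len(q),"n",np.percentile(U[:,0],[1,50,99]),"lat",np.percentile(U[:,1],[1,99]),"axial",np.percentile(U[:,2],[1,50,99]))
r=U[abs(U[:,2])<.004]; print("rim n/lat",np.percentile(r[:,:2],[1,99],axis=0).ravel(),len(r))
E
```

```text
pose [ 0.5182 -0.3034  0.271 ] 0.0741831584674311 t 22.5667
shaft at z-.055 [ 0.0411 -0.0003] tilt x 28.610095760248043 tilt y -0.37019902162958324
ball [ 0.0719  0.0001 -0.112 ] 722 line at ball z [0.0722 0.0001]
at [ 0.5182 -0.3034  0.2709] psi 0.0742 F [-0.6  0.1 -1.5] t 22.62 open 0.224
0.004 -0.007 0.003 -0.000; 0.062 -0.007 0.123 -0.000; 0.199 -0.008 0.401 -0.000
3600 n [-0.0364  0.0183  0.0225] lat [-0.0221  0.0212] axial [-0.0765 -0.0179  0.0436]
rim n/lat [-0.0213 -0.0221  0.0224  0.0215] 1296
```

Emit:
send_rows:
  rows: "0.004 -0.007 0.003 0; 0.023 -0.007 0.043 0; 0.043 -0.007 0.083 0; 0.062 -0.007 0.123 0; 0.076 -0.007 0.151 0; 0.09 -0.007 0.179 0; 0.103 -0.008 0.207 0; 0.103 -0.008 0.207 0"

```text
clock: 23.28
tool_pos: [0.549, -0.2973, 0.2057]
eef_rot: [0.999, 0.038, -0.001, -0.001]
contact_force: [-0.6, 2.3, -1.1]
opening: 0.221
finger_force: 57.9
```

```bash
python3 pl.py ".5656 -.2976 .175 .075;.5775 -.2967 .1506 .075"
```

```text
at [ 0.549  -0.2973  0.2057] psi 0.0758 F [-0.6  2.3 -1.1] t 23.28 open 0.221
0.055 0.005 0.102 0.000; 0.095 0.005 0.184 0.000
```

Emit:
send_rows:
  rows: "0.018 0.003 0.034 0; 0.036 0.003 0.068 0; 0.055 0.003 0.102 0; 0.068 0.003 0.13 0; 0.082 0.003 0.157 0; 0.093 0.003 0.18 0; 0.093 0.003 0.18 0; 0.093 0.003 0.18 0"

```text
clock: 23.95
tool_pos: [0.5767, -0.297, 0.1535]
eef_rot: [0.999, 0.037, -0.0, -0.0]
contact_force: [-0.1, -0.7, -0.7]
opening: 0.223
finger_force: 57.9
```

```bash
python3 pl.py ".5775 -.2967 .1506 .075;.579 -.2965 .147 .075"
```

```text
at [ 0.5767 -0.297   0.1535] psi 0.0749 F [-0.1 -0.7 -0.7] t 23.95 open 0.223
0.003 -0.001 0.010 -0.000; 0.008 -0.001 0.022 -0.000
```

Emit:
send_rows:
  rows: "0.003 0 0.008 0; 0.006 0 0.015 0; 0.008 0 0.02 0; 0.008 0 0.02 0; 0.008 0 0.02 0"

```text
clock: 24.37
tool_pos: [0.5793, -0.297, 0.1481]
eef_rot: [0.999, 0.037, 0.0, 0.0]
contact_force: [-0.2, 0.1, -0.9]
opening: 0.22
finger_force: 57.9
```

Emit:
send_rows:
  rows: "0 0 0 0; 0 0 0 0; 0 0 0 0; 0 0 0 0; 0 0 0 0; 0 0 0 0; 0 0 0 0; 0 0 0 0; 0 0 0 0; 0 0 0 0"
  jaw: -1

```text
clock: 25.2
tool_pos: [0.5793, -0.297, 0.148]
eef_rot: [0.999, 0.037, 0.0, 0.0]
contact_force: [-0.8, -0.1, -0.8]
opening: 0.957
finger_force: 0.0
```

Emit:
send_rows:
  rows: "0 0 0 0; 0 0 0 0; 0 0 -0.08 0; 0 0 -0.16 0; 0 0 -0.26 0; 0 0 -0.38 0; 0 0 -0.38 0; -0.15 0 -0.4 0; -0.3 0 -0.4 0; -0.4 0 -0.4 0"

```text
clock: 26.03
tool_pos: [0.4577, -0.3061, 0.2682]
eef_rot: [0.999, 0.038, 0.0, 0.0]
contact_force: [-0.5, -0.1, -0.8]
opening: 1.003
finger_force: 0.0
```

```bash
python3 - <<'E'
from h import *
np.set_printoptions(precision=4,suppress=True)
for n in("wrist","top","side"):
    v=snap(n,n+"_z");P=cloud(v);H=hsv(v);h,S,w=H[...,0],H[...,1],H[...,2];x,y,z=[P[...,i] for i in range(3)]
    m=(abs(x-.58)<.1)&(abs(y+.29)<.09)&(h>22)&(h<36)&(S>130)&(w>50)&(z>.05)
    q=P[m]; print(n,m.sum(),"handle ext",np.percentile(q,[2,98],axis=0).ravel() if len(q) else "", "dir",np.linalg.svd(q-q.mean(0))[2][0] if len(q)>5 else "")
    if n!="wrist":
        k=(abs(x-.54)<.04)&(abs(y-.06)<.05)&(z>.085)&(z<.13); print("knob",P[k].mean(0))
        o=cloud(load(f"pics/{n}0.npz"))
        for nm,(a,b,c,d) in dict(jar=(.70,.80,-.16,-.06),block=(.38,.5,-.1,.06),driver=(.37,.42,.2,.38)).items():
            f=lambda Q:Q[(Q[...,0]>a)&(Q[...,0]<b)&(Q[...,1]>c)&(Q[...,1]<d)&(Q[...,2]>.008)].mean(0); print(nm,f(o),f(P))
E
python3 beads.py top_z side_z
```

```text
wrist 2247 handle ext [ 0.4856 -0.3545  0.1446  0.5928 -0.2882  0.353 ] dir [-0.4724 -0.1817  0.8625]
top 248 handle ext [ 0.5452 -0.311   0.1037  0.6103 -0.2858  0.1976] dir [-0.5642  0.0133  0.8255]
knob [0.5332 0.0558 0.1188]
jar [ 0.7445 -0.1333  0.0689] [ 0.7444 -0.1332  0.0687]
block [ 0.4001 -0.0081  0.028 ] [ 0.4001 -0.008   0.0278]
driver [0.3928 0.3017 0.022 ] [0.3927 0.3018 0.0218]
side 119 handle ext [ 0.5486 -0.2993  0.1324  0.5938 -0.2809  0.1957] dir [ 0.5497  0.0851 -0.831 ]
knob [0.5352 0.063  0.1085]
jar [ 0.7477 -0.1225  0.0551] [ 0.7475 -0.1226  0.0552]
block [0.402  0.0015 0.024 ] [0.4021 0.0013 0.0243]
driver [0.3932 0.3105 0.0195] [0.3931 0.3105 0.0196]
top_z pot [0.6081 0.2138] 0.0651932717680705
   red 16 [174.625  192.4375] mean [0.6305 0.2442 0.0455] midrange [0.6317 0.2455] pix@.047 [0.6303 0.2434]
   red 15 [186.9333 220.9333] mean [0.5573 0.212  0.0436] midrange [0.5593 0.2148] pix@.047 [0.5565 0.2118]
   pale 30 [175.5    164.7667] mean [0.6268 0.1853 0.2655] midrange [0.6268 0.1852] pix@.047 [0.7031 0.2423]
   pale 31 [199.2581 186.1613] mean [0.6453 0
[... 163 characters left out ...]
8 0.2578]
   pale 25 [200.  215.8] mean [0.5689 0.179  0.045 ] midrange [0.5692 0.1792] pix@.047 [0.5682 0.1796]
side_z pot [0.6102 0.2159] 0.06542749351013483
   red 26 [215.3077 284.3462] mean [0.633  0.2582 0.043 ] midrange [0.6339 0.2565] pix@.047 [0.6293 0.2624]
   red 14 [244.2143 285.9286] mean [0.5645 0.2332 0.0435] midrange [0.5648 0.2315] pix@.047 [0.563  0.2364]
   pale 67 [221.8209 267.1642] mean [0.6504 0.1962 0.0428] midrange [0.6524 0.1933] pix@.047 [0.6442 0.2038]
   pale 107 [249.2523 275.0467] mean [0.5708 0.1927 0.0432] midrange [0.5726 0.1912] pix@.047 [0.5686 0.1982]
   pale 8 [226.125 289.75 ] mean [0.5984 0.2637 0.0435] midrange [0.598  0.2635] pix@.047 [0.5967 0.2665]
```

```bash
python3 -c "
from plant import finish_job; print(finish_job())"
```

```text
the job is handed in; nothing more can be done
None
```

The job is handed in at about 26 s. The pot is clamped (crank at about 1.7–1.8 rad by my estimate), both red beads lie about 45 mm or more from where they started, all six beads are in the pot, the stick is back in its holder, and the jar, block and screwdriver have not moved. One stirring sweep briefly read about 44 N at the wrist, against the 120 N limit.

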